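# Make up a spice pail and hang it on display

### The job

Clear the carton off the steel pail and lay it flat in the grey tray, and put every square spice tin into the pail. Once all the tins are in and while the pail still stands on the counter, raise its wire bail upright; then lift the pail by the bail's grip and hang it on the stand with the bail resting in both prongs of the double hook, tins inside. Keep the pail upright, and do not shove or knock over the other goods.

Things in the scene. Friction and masses are not known exactly. Their poses are not given: they have to be found in the camera images.
- pail: open galvanised steel pail, 130 mm across the rim, 120 mm at the foot, 90 mm high, wall 3 mm, inner floor 4 mm up, about 0.35 kg, standing loose on the counter; too wide to grasp across. Origin at the centre of its underside, z up the pail, -x the side to which the bail is folded down at the start
- pail_mid (a point): centre of the pail's inside, 45 mm above its underside
- bail (a joint): the pail's wire bail, hinged to the pail at two ears 75 mm above its underside on its y axis (hinge along the pail's +y). 0 = folded fully down on its stop, sticking out to the pail's -x, 10 degrees below level; grows as it is raised; 1.745 = upright; 3.49 = folded to the +x side. Starts at 0 to 0.3; light friction holds it at any angle
- bail_grip (a point): centre of the bail's wooden grip sleeve: 14 mm thick, 36 mm long, turning freely on the wire, 115 mm from the hinge line, its axis along the pail's y. The bail is 5 mm wire; its top is straight for 50 mm to each side of this point, then runs back to the ears 70 mm to each side. About 50 mm outside the pail's wall while folded
- carton_mid (a point): centre of a closed cardboard carton 56 x 150 x 40 mm (its x, y, z), 0.15 kg, that lies flat across the mouth of the pail at the start
- tote: shallow open grey tray, 210 x 150 mm outside (its x, y), 40 mm high, walls and floor 5 mm, fixed on the counter at one side. Origin at the centre of its underside
- stand: blue steel display stand fixed at the other side: base plate 10 mm thick, 150 mm wide, from 135 mm before (-x) to 55 mm behind its post; post 18 mm thick, 280 mm high; double hook of two 7 mm prongs, each 34 mm off the middle (y), running from the post to -x, lowest 100 mm out, then upturned to tips 122 mm out and 28 mm higher. Origin at the foot of the post, on the counter
- hook_seat (a point): midway between the two prongs at their low point (100 mm out to -x of the post, 256 mm above the counter): where the middle of the bail's top comes to lie when its wire rests in both prongs, one on each side of the grip sleeve, the wire along the stand's y
- tin0_mid (a point): centre of a square spice tin, 36 x 36 mm and 44 mm high (z), 60 g, aluminium with a paper band and a round black cap disc on top, standing on the counter; two to four such tins are there, absent ones read None
- tin1_mid (a point): centre of a square spice tin, 36 x 36 mm and 44 mm high (z), 60 g, aluminium with a paper band and a round black cap disc on top, standing on the counter; two to four such tins are there, absent ones read None
- tin2_mid (a point): centre of a square spice tin, 36 x 36 mm and 44 mm high (z), 60 g, aluminium with a paper band and a round black cap disc on top, standing on the counter; two to four such tins are there, absent ones read None
- tin3_mid (a point): centre of a square spice tin, 36 x 36 mm and 44 mm high (z), 60 g, aluminium with a paper band and a round black cap disc on top, standing on the counter; two to four such tins are there, absent ones read None
- egg_cup: white egg cup, 42 mm across, 55 mm high, a bystander; leave it alone. Origin at the centre of its underside
- pepper_mill: wooden pepper mill, 40 mm across, 75 mm high, a bystander; leave it alone. Origin at the centre of its underside
- mug: blue mug, 80 mm across, 90 mm high, a bystander; leave it alone. Origin at the centre of its underside
- jar: jar, 70 mm across, 110 mm high, a bystander; leave it alone. Origin at the centre of its underside
- timer: white kitchen timer, 60 mm across, 53 mm high, a bystander; leave it alone. Origin at the centre of its underside
- hen: white ceramic hen, 90 mm long, 95 mm high, a bystander; leave it alone. Origin at the centre of its underside

How it is judged (in metres and radians):
On the way, in this order (a step that is already met when the one before it is completed fails the run):
1. the carton lies flat in the tray (x of carton_mid in the frame of tote between -0.06 and 0.06 m and y of carton_mid in the frame of tote between -0.05 and 0.05 m and z of carton_mid in the frame of tote below 0.035 m and angle between carton_mid's own z axis and vertical below 0.2 rad), for 0.2 s.
2. all the tins are in the pail, which stands on the counter (distance between each of tin0_mid, tin1_mid, tin2_mid, tin3_mid and pail_mid below 0.068 m and height (world z) of pail below 0.01 m), for 0.2 s.
3. the bail is upright (within 0.35 rad) while the pail stands on the counter (value of joint bail between 1.395 and 2.095 rad and height (world z) of pail below 0.012 m), for 0.1 s.
4. the pail is lifted clear of the counter by the bail's grip (height (world z) of pail above 0.03 m and distance between the grasp point and bail_grip below 0.04 m and angle between pail's own z axis and vertical below 0.4 rad), for 0.2 s.
At the end, for the whole second after the job is handed in: The pail hangs upright (0.3 rad), at most swaying gently, on the stand, the middle of its bail in the double hook within 25 mm of the prongs' mid-line, between post and tips; every tin's centre is within 68 mm of the centre of the pail's inside; the carton lies flat (0.2 rad) in the tray (all of step 1 and x of bail_grip in the frame of stand between -0.125 and -0.04 m and y of bail_grip in the frame of stand between -0.025 and 0.025 m and z of bail_grip in the frame of hook_seat between -0.012 and 0.022 m and contact force between pail and stand above 1.5 N and height (world z) of pail above 0.035 m and angle between pail's own z axis and vertical below 0.3 rad and linear speed of pail below 0.12 m/s and distance between each of tin0_mid, tin1_mid, tin2_mid, tin3_mid and pail_mid below 0.068 m); the robot touches nothing.
It fails at once if the pail is tipped by more than 0.7 rad (angle between pail's own z axis and vertical above 0.7 rad).
It fails at once if a bystander is shoved more than 60 mm or knocked over (tilted beyond 0.7 rad) (distance of any of egg_cup, pepper_mill, mug, jar, timer, hen from where it was at the start of the episode above 0.06 m or angle between any of egg_cup, pepper_mill, mug, jar, timer, hen's own z axis and vertical above 0.7 rad).
Of tin0, tin1, tin2, tin3 only 2 to 4 are there at a start; the rules pass over those that are not, and their reading is None.
At some moment in a run one of tin0, tin1, tin2, tin3 may be knocked a few centimetres aside while the robot is not near it.
It also fails if it takes over 210 s, if anything falls off the work surface, if the arm or the gripper's body presses on something with over 40 N, if the wrist force passes 120 N, or if a joint passes its speed limit or range.

### The arm

A 6-joint arm with a two-finger parallel gripper is mounted at the origin on the work surface. World frame = base frame: x ahead of the robot, y to its left, z up, the work surface at z = 0. Lengths are in mm, angles in rad, forces in N, time in s.
With the tool pointing down it reaches from about 275 to 1000 mm from the base axis. Payload 8.4 kg.
Tool frame: the origin (TCP) lies at the centre of the arm's flange, where the gripper is bolted on; the fingertips stand 173 mm ahead of it and the grasp point (between the pads) lies 155 mm ahead of it (tcp_to_tips is the distance from the TCP to the fingertips, in mm); z points along the fingers, x is the direction in which the jaws open and shut, and the axes are right-handed (so a half turn about z gives the same grasp; the last joint's range is limited). The gripper opens to 85 mm and grips with 20 to 120 N. Pads are 22 mm wide; open, the fingers measure 114 mm over their backs; the gripper's body (76 mm by 85 mm) begins 54 mm behind the grasp point. The pads swing forward as they close: fully open they stand 13 mm farther back than shut.
Start: joints at [-1.159, 0.353, 1.633, -0, 1.155, -0.002], TCP at [251.307, -572.254, 404.681] pointing down, gripper open.
Joint ranges: [-2.63, 2.63], [-0.92, 2.1], [0.06, 2.66], [-1.3, 4.44], [0, 2.69], [-3.02, 3.02]. Speed limits (rad/s): [2.22, 2.22, 2.79, 3.14, 3.14, 3.14].

### API

Orientations are given as [roll, pitch, yaw] about the fixed x, y, z axes, in that order (R = Rz(yaw) Ry(pitch) Rx(roll)).
In Python, from rig import sense, grab_frame, camera_info, sign_off, tcp_to_tips gives the robot as it stands.
- The arm moves only by the shell command python3 -m creep 'ROWS' [FORCE]. ROWS is text: rows parted by semicolons, each of 5 numbers parted by spaces: the opening in per cent of the stroke, from 0 (shut) to 100 (fully open), then the shift along the tool's x, y, z in cm, then the turn about the tool's z in degrees. In form: fingers tx ty tz roll; .... A call has 1 to 20 rows; each row is the pose to reach, as a shift and turn from the pose measured when the call began, along the tool's axes at that moment; what a row does not reach only later rows make up. A row lasts 1/10 s, in which the tool goes at most 50 mm and 8.59 degrees, less where a joint would pass 70% of its speed; a pose out of reach is approached as far as the arm can. A call with a gripper value outside its range is refused whole. The fingers move at their own pace and stop on an object; FORCE is the grip in N (left out, the last holds). Time passes only in rows, so rows that repeat a pose let the fingers close. It gives the time, the measured TCP pose, the force and the opening at its end, in the units of the state.
- sense(): the state, without advancing time (a new reading comes with each control period).
- grab_frame(name): name is "scene" or "top"; returns (picture, depth): 384x512x3 uint8, blue, green, red; 384x512 float32, mm along the optical axis (not along the pixel's ray), 0 where there is no reading.
- camera_info(name): a dict with "vertical_fov" (degrees; the focal length in pixels is half the picture's height over the tangent of half this angle, whatever the lens; pixels are square), "cx", "cy" (the principal point, pixels), "world_to_cam" (4x4, takes a point from world to camera coordinates). Camera axes: x right, y down, z forward; pixel columns grow to the right and rows downward; lengths in mm; the calibration is good to about 2 mm. A picture is of the moment at which its call begins. camera_info takes no time and is no camera call.
- sign_off(): hands the job in, once; it reports no verdict.
The state is a dict: "clock": time; "qpos": joint angles; "qvel": joint speeds; "joint_efforts": joint torques, N m; "eef_pos": TCP position; "tcp_rot": TCP orientation; "contact_force": force on the tool from outside, world axes, zero at the start; "wrist_torque": the same for the moment, N m; "opening": opening from 0.0 (shut) to 1.0 (fully open).
Only numpy, scipy, OpenCV 4.12 (cv2) and the standard library are available. Lean on these libraries where they do the work, as an engineer would, in place of code of your own. Each camera call takes 0.05 s, during which the arm holds its last target.

## Working session

There is one attempt and no reset: what is moved stays moved. The work goes in short steps, Python scripts to look and compute and a shell command to move; the robot and the scene stay as the last step left them, time stands still between calls to the robot, and variables do not carry over. Pictures are saved under pics/ and viewed, and the job is handed in when it is done.

```bash
ls; mkdir -p pics; cat > h.py <<'E'
import numpy as np, cv2
from rig import sense, grab_frame, camera_info, sign_off, tcp_to_tips
def K(n):
    c=camera_info(n); f=192/np.tan(np.radians(c["vertical_fov"])/2); return f,c["cx"],c["cy"],np.array(c["world_to_cam"])
def pts(n,d):
    f,cx,cy,T=K(n); v,u=np.mgrid[0:384,0:512]
    P=np.stack([(u-cx)/f*d,(v-cy)/f*d,d,np.ones_like(d)],-1)@np.linalg.inv(T).T
    P=P[...,:3]; P[d<=0]=np.nan; return P
def ray(n,u,v,z):
    f,cx,cy,T=K(n); Ti=np.linalg.inv(T); o=Ti[:3,3]; r=Ti[:3,:3]@np.array([(u-cx)/f,(v-cy)/f,1]); return o+r*(z-o[2])/r[2]
def proj(n,p):
    f,cx,cy,T=K(n); q=T@np.append(p,1); return q[0]/q[2]*f+cx,q[1]/q[2]*f+cy
E
python3 - <<'E'
from h import *
for n in("scene","top"):
    im,d=grab_frame(n); np.savez("f_%s.npz"%n,im=im,d=d); cv2.imwrite("pics/%s0.png"%n,im); 
    c=camera_info(n); print(c, np.linalg.inv(c["world_to_cam"])[:3,3])
print(sense())
E
```

```text
pics
{'vertical_fov': 53.3332885718429, 'cx': 255.43030866635837, 'cy': 190.97493012320473, 'world_to_cam': array([[-3.15283977e-01,  9.48995860e-01,  1.69462839e-03,
         1.74594342e+02],
       [ 7.46792603e-01,  2.49207253e-01, -6.16600805e-01,
        -3.53900359e+02],
       [-5.85573925e-01, -1.93138818e-01, -7.87274142e-01,
         1.46943090e+03],
       [ 0.00000000e+00,  0.00000000e+00,  0.00000000e+00,
         1.00000000e+00]])} [1179.79739139  206.3093771   938.33383664]
{'vertical_fov': 55.49839847797883, 'cx': 257.89605129154285, 'cy': 192.5262869489665, 'world_to_cam': array([[ 3.48629287e-02, -9.99377452e-01, -5.41148030e-03,
        -9.16385697e+00],
       [-9.75791842e-01, -3.28693690e-02, -2.16217218e-01,
         6.49251737e+02],
       [ 2.15904740e-01,  1.28184438e-02, -9.76330288e-01,
         9.60267284e+02],
       [ 0.00000000e+00,  0.00000000e+00,  0.00000000e+00,
         1.00000000e+00]])} [ 4.26527769e+02 -1.26789305e-01  1.07786785e+03]
{'clock': 0.1, 'qpos': array([-1.15935560e+00,  3.53612014e-01,  1.63404503e+00, -5.21639989e-05,
        1.15523505e+00, -2.38659910e-03]), 'qvel': array([ 0.00071443, -0.00210207, -0.00279585,  0.00116923,  0.00023079,
       -0.00069929]), 'joint_efforts': array([-2.27887685e-03, -6.06357694e+01, -3.42819393e+01, -1.43764182e-04,
        3.84537314e-03, -3.44415866e-06]), 'eef_pos': array([ 251.24012257, -572.0525416 ,  404.02224052]), 'tcp_rot': array([ 3.14154806e+00,  1.29954897e-03, -1.15694794e+00]), 'contact_force': array([-0.8360181 , -0.13534736,  0.40899133]), 'wrist_torque': array([ 0.05508108, -0.0406693 ,  0.00307236]), 'opening': 1.0015180000545085}
```

View pics/scene0.png

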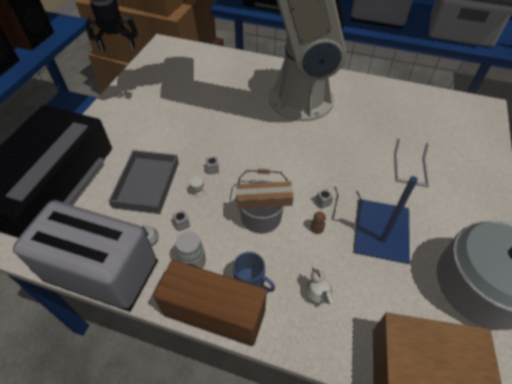

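View pics/top0.png

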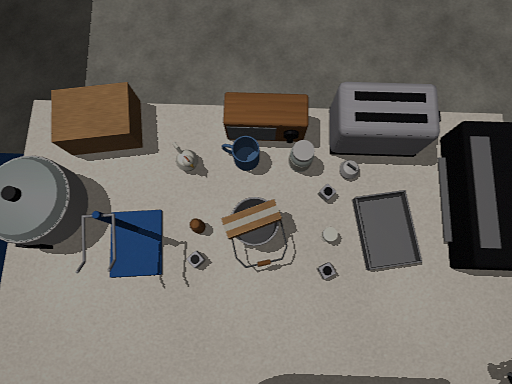

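```bash
python3 - <<'E'
from h import *
a=np.load("f_top.npz"); im=a["im"]; 
cv2.imwrite("pics/top_z1.png",cv2.resize(im[140:300,170:430],None,fx=3,fy=3,interpolation=cv2.INTER_CUBIC))
cv2.imwrite("pics/top_z2.png",cv2.resize(im[190:300,60:220],None,fx=4,fy=4,interpolation=cv2.INTER_CUBIC))
b=np.load("f_scene.npz")["im"]
cv2.imwrite("pics/sc_z1.png",cv2.resize(b[125:305,100:340],None,fx=3,fy=3,interpolation=cv2.INTER_CUBIC))
P=pts("top",a["d"])
z=P[...,2]
for name,(u,v) in dict(t1=(328,192),t2=(327,270),t3=(196,259),egg=(330,235),mill=(198,225),carton=(252,219),grip=(264,262),tray=(387,230),counter=(300,300),timer=(349,170),hen=(186,158),mug=(246,150),jar=(302,150),plate=(150,230),post=(97,215)).items(): print(name,P[v,u].round(0), np.nanmax(z[v-4:v+5,u-4:u+5]).round(0))
for c,lo,hi in(("plate",3,20),("pail",60,140)):pass
E
```

```text
t1 [ 663. -189.   45.] 49.0
t2 [nan nan nan] 48.0
t3 [459. 179.  44.] 49.0
egg [ 538. -192.   55.] 60.0
mill [552. 176.  70.] 75.0
carton [564.  25. 132.] 133.0
grip [457. -10.  77.] 82.0
tray [ 564. -369.    6.] 10.0
counter [ 357. -116.   -1.] 4.0
timer [ 732. -252.   42.] 54.0
hen [736. 219.  96.] 97.0
mug [798.  56.   3.] 16.0
jar [ 765. -106.  112.] 115.0
plate [539. 326.  11.] 15.0
post [540. 364. 281.] 281.0
```

View pics/top_z1.png

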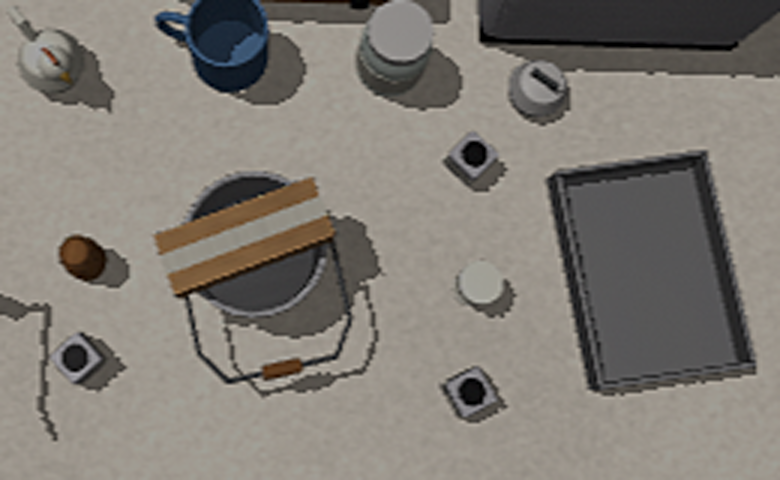

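View pics/top_z2.png

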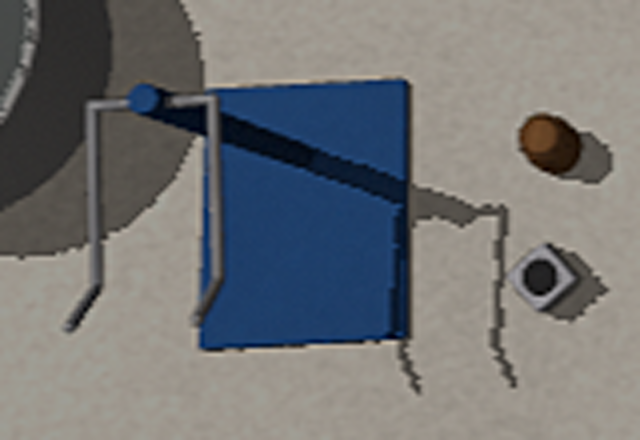

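View pics/sc_z1.png

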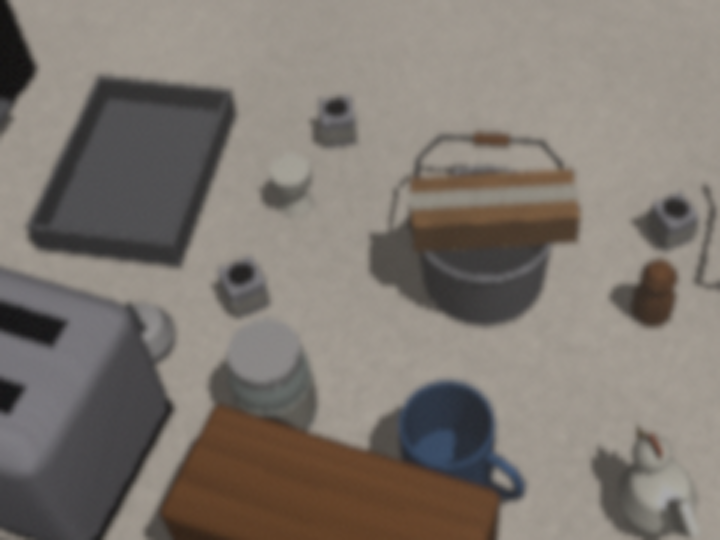

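```bash
cat > m.py <<'E'
from h import *
a=np.load("f_top.npz"); im=a["im"]; P=pts("top",a["d"]); X,Y,Z=P[...,0],P[...,1],P[...,2]
def rect(mask,name):
    p=P[mask][:,:2].astype(np.float32); r=cv2.minAreaRect(p); print(name,len(p),"c",np.round(r[0],1),"size",np.round(r[1],1),"ang",round(r[2],1),"med z",np.nanmedian(Z[mask]).round(1)); return r
def near(x,y,r): return (np.hypot(X-x,Y-y)<r)
for n,(x,y) in dict(t1=(663,-189),t2=(459,-189),t3=(459,179)).items():
    m=near(x,y,35)&(Z>36)&(Z<60); 
    q=cv2.findNonZero(m.astype(np.uint8)).reshape(-1,2); rect(m,n)
    mm=m&(im.max(2)<60); v,u=np.nonzero(mm); print("  cap ray",ray("top",u.mean(),v.mean(),44).round(1),len(u))
rect(near(564,20,120)&(Z>122)&(Z<145),"carton")
m=(near(571,17,75))&(Z>84)&(Z<96); p=P[m]; 
A=np.c_[2*p[:,0],2*p[:,1],np.ones(len(p))]; s=np.linalg.lstsq(A,(p[:,:2]**2).sum(1),rcond=None)[0]; print("rim circle",s[:2],np.sqrt(s[2]+s[0]**2+s[1]**2),len(p))
hsv=cv2.cvtColor(im,cv2.COLOR_BGR2HSV)
m=(hsv[...,1]>110)&(hsv[...,0]<20)&near(457,-5,45)&(Z>40); v,u=np.nonzero(m); print("grip px",u.mean(),v.mean(),len(u),P[m].mean(0)); 
rect((np.abs(X-564)<150)&(np.abs(Y+335)<150)&(Z>33)&(Z<46)&(Y<-220),"tray")
rect((np.abs(X-500)<150)&(np.abs(Y-335)<150)&(Z>6)&(Z<16)&(hsv[...,0]>100)&(hsv[...,1]>100),"plate")
m=(Z>245)&(Z<300)&(Y>250)&(X<560)&(X>380)&(Y<460); 
print("prongs:"); v,u=np.nonzero(m)
for vv in range(v.min(),v.max()+1,3):
    k=v==vv; print(vv,[tuple(P[vv,uu].round(0)) for uu in u[k]][:14])
E
python3 m.py
```

```text
t1 156 c [ 666.2 -187.8] size [34.8 35.7] ang 46.6 med z 43.9
  cap ray [ 666.2 -188.    44. ] 58
t2 161 c [ 441.8 -183.8] size [34.9 36.5] ang 27.2 med z 43.8
  cap ray [ 442.  -184.1   44. ] 67
t3 170 c [459.2 184.3] size [35.7 35.9] ang 42.4 med z 43.9
  cap ray [459.2 183.6  44. ] 59
carton 1228 c [567.4  29.1] size [ 56.4 149.9] ang 22.8 med z 129.8
rim circle [566.54138165  20.92701532] 63.51025063031751 223
grip px 263.6727272727273 262.54545454545456 55 [455.26411508  -9.27848787  77.56708997]
tray 542 c [ 563.9 -358.8] size [210.  152.4] ang 10.4 med z 39.0
plate 2783 c [501.7 364.9] size [188.6 148.1] ang 5.1 med z 9.6
prongs:
211 [(np.float64(549.0), np.float64(375.0), np.float64(280.0)), (np.float64(549.0), np.float64(373.0), np.float64(278.0)), (np.float64(549.0), np.float64(370.0), np.float64(281.0)), (np.float64(549.0), np.float64(368.0), np.float64(279.0)), (np.float64(549.0), np.float64(366.0), np.float64(280.0))]
214 [(np.float64(542.0), np.float64(378.0), np.float64(280.0)), (np.float64(542.0), np.float64(377.0), np.float64(278.0)), (np.float64(542.0), np.float64(3
[... 8330 characters left out ...]
424.0), np.float64(392.0), np.float64(277.0)), (np.float64(424.0), np.float64(391.0), np.float64(274.0)), (np.float64(424.0), np.float64(391.0), np.float64(271.0)), (np.float64(426.0), np.float64(326.0), np.float64(279.0)), (np.float64(426.0), np.float64(324.0), np.float64(279.0)), (np.float64(427.0), np.float64(323.0), np.float64(278.0)), (np.float64(427.0), np.float64(322.0), np.float64(274.0))]
271 [(np.float64(418.0), np.float64(396.0), np.float64(281.0)), (np.float64(418.0), np.float64(394.0), np.float64(280.0)), (np.float64(418.0), np.float64(392.0), np.float64(279.0)), (np.float64(418.0), np.float64(390.0), np.float64(279.0)), (np.float64(420.0), np.float64(325.0), np.float64(281.0))]
```

```bash
cat > g.py <<'E'
import sys
from h import *
from scipy.spatial.transform import Rotation as Rn
def calc(x,y,z,yaw):
    s=sense(); R=Rn.from_euler("xyz",s["tcp_rot"]).as_matrix()
    d=R.T@(np.array([x,y,z])-s["eef_pos"])/10
    yw=np.degrees(s["tcp_rot"][2]); dy=(yaw-yw+180)%360-180
    print("shift cm",d.round(2),"roll",round(-dy,1),"alt",round(-(dy-np.sign(dy)*180),1),"| yaw",yw.round(1),"q6",np.degrees(s["qpos"][5]).round(1),"q1",np.degrees(s["qpos"][0]).round(1),"at",s["eef_pos"].round(1),"tilt",np.degrees(np.arccos(-R[2,2])).round(2),"open",round(s["opening"],3),"t",s["clock"],"F",s["contact_force"].round(1))
if __name__=="__main__": calc(*map(float,sys.argv[1:5]))
E
python3 g.py 567.4 29.1 400 22.8
```

```text
shift cm [-42.33 -53.12   0.45] roll -89.1 alt 90.9 | yaw -66.3 q6 -0.1 q1 -66.4 at [ 251.2 -572.1  404. ] tilt 0.07 open 1.002 t 0.1 F [-0.8 -0.1  0.4]
```

```bash
python3 -m creep '100 -10 -13 0 -22; 100 -20 -26 0 -45; 100 -42.3 -53.1 0.4 -89.1; 100 -42.3 -53.1 0.4 -89.1; 100 -42.3 -53.1 0.4 -89.1; 100 -42.3 -53.1 0.4 -89.1; 100 -42.3 -53.1 0.4 -89.1; 100 -42.3 -53.1 0.4 -89.1; 100 -42.3 -53.1 0.4 -89.1; 100 -42.3 -53.1 0.4 -89.1; 100 -42.3 -53.1 0.4 -89.1; 100 -42.3 -53.1 0.4 -89.1; 100 -42.3 -53.1 0.4 -89.1; 100 -42.3 -53.1 0.4 -89.1; 100 -42.3 -53.1 0.4 -89.1; 100 -42.3 -53.1 0.4 -89.1; 100 -42.3 -53.1 0.4 -89.1; 100 -42.3 -53.1 0.4 -89.1; 100 -42.3 -53.1 0.4 -89.1; 100 -42.3 -53.1 0.4 -89.1'; python3 g.py 567.4 29.1 268 22.8
```

```text
clock: 2.1
eef_pos: [567.1, 28.0, 400.7]
tcp_rot: [-3.14, -0.0, 0.397]
contact_force: [0.3, -0.6, 0.4]
opening: 1.0
shift cm [ 0.06 -0.07 13.27] roll -0.1 alt 179.9 | yaw 22.7 q6 -20.1 q1 2.7 at [567.1  28.  400.7] tilt 0.07 open 1.0 t 2.1 F [ 0.3 -0.6  0.4]
```

```bash
python3 -m creep '100 0.05 -0.1 4 0; 100 0.05 -0.1 8 0; 100 0.05 -0.1 11 0; 100 0.05 -0.1 13 0; 100 0.05 -0.1 13.5 0; 100 0.05 -0.1 13.5 0; 100 0.05 -0.1 13.5 0; 60 0.05 -0.1 13.5 0; 50 0.05 -0.1 13.5 0; 50 0.05 -0.1 13.5 0; 50 0.05 -0.1 13.5 0; 50 0.05 -0.1 13.5 0; 50 0.05 -0.1 13.5 0; 50 0.05 -0.1 13.5 0' 30; python3 g.py 567.4 29.1 268 22.8
```

```text
clock: 3.5
eef_pos: [567.6, 29.3, 266.8]
tcp_rot: [-3.141, -0.002, 0.397]
contact_force: [-0.2, -0.4, 4.8]
opening: 0.653
shift cm [-0.02  0.02 -0.12] roll -0.0 alt 180.0 | yaw 22.8 q6 -20.0 q1 2.8 at [567.6  29.3 266.8] tilt 0.1 open 0.653 t 3.5 F [-0.2 -0.4  4.8]
```

```bash
python3 -m creep '45 0 0 -2 0; 45 0 0 -5 0; 45 0 0 -8 0; 45 0 0 -11 0; 45 0 0 -13 0; 45 0 0 -13 0; 45 0 0 -13 0' 40; python3 g.py 563.9 -358.8 400 -79.6
```

```text
clock: 4.2
eef_pos: [567.1, 29.2, 396.7]
tcp_rot: [-3.141, -0.002, 0.397]
contact_force: [-0.4, -0.2, -2.5]
opening: 0.65
shift cm [-15.3   35.65  -0.37] roll 102.4 alt -77.6 | yaw 22.8 q6 -20.0 q1 2.8 at [567.1  29.2 396.7] tilt 0.12 open 0.65 t 4.2 F [-0.4 -0.2 -2.5]
```

```bash
python3 -m creep '45 -1 2.3 0 6; 45 -2 4.6 0 13; 45 -3 7 0 20; 45 -4 9.3 0 26; 45 -5 11.6 0 33; 45 -6 14 0 40; 45 -7 16.3 0 46; 45 -8 18.6 0 53; 45 -9 21 0 60; 45 -10 23.3 0 66; 45 -11 25.6 0 73; 45 -12 28 0 80; 45 -13 30.3 0 87; 45 -14 32.6 0 94; 45 -15 35 0 100; 45 -15.3 35.6 -0.3 102.4; 45 -15.3 35.6 -0.3 102.4; 45 -15.3 35.6 -0.3 102.4; 45 -15.3 35.6 -0.3 102.4' 40; python3 g.py 563.9 -358.8 184 -79.6
python3 - <<'E'
from h import *
im,d=grab_frame("top"); np.savez("f_top.npz",im=im,d=d); cv2.imwrite("pics/top1.png",im)
E
```

```text
clock: 6.1
eef_pos: [563.6, -357.5, 398.3]
tcp_rot: [-3.141, 0.002, -1.388]
contact_force: [-0.3, 0.8, -2.4]
opening: 0.647
shift cm [1.800e-01 2.000e-02 2.143e+01] roll 0.0 alt -180.0 | yaw -79.6 q6 47.0 q1 -32.5 at [ 563.6 -357.5  398.3] tilt 0.13 open 0.647 t 6.1 F [-0.3  0.8 -2.4]
```

View pics/top1.png

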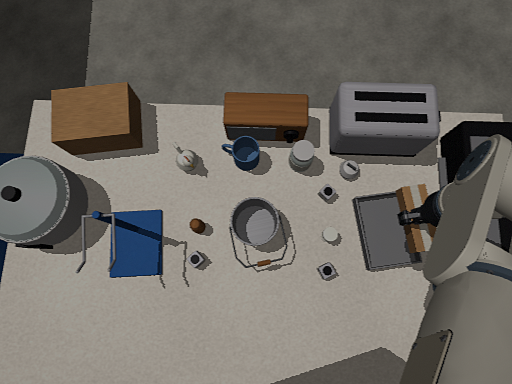

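```bash
python3 -m creep '45 0.2 0 4 0; 45 0.2 0 8 0; 45 0.2 0 12 0; 45 0.2 0 16 0; 45 0.2 0 18.5 0; 45 0.2 0 20 0; 45 0.2 0 20.8 0; 45 0.2 0 21.4 0; 45 0.2 0 21.5 0; 45 0.2 0 21.5 0; 75 0.2 0 21.5 0; 78 0.2 0 21.5 0; 78 0.2 0 21.5 0; 78 0.2 0 21.5 0; 85 0.2 0 18 0; 85 0.2 0 13 0; 85 0.2 0 8 0; 85 0.2 0 3 0; 85 0.2 0 0 0' 40; 
python3 m.py; python3 g.py 441.8 -184 400 27.2
```

```text
clock: 8.05
eef_pos: [564.4, -359.7, 403.4]
tcp_rot: [-3.137, -0.002, -1.389]
contact_force: [0.4, 0.6, 0.3]
opening: 0.851
t1 158 c [ 666.1 -187.7] size [34.8 35.6] ang 46.7 med z 43.9
  cap ray [ 665.7 -187.9   44. ] 59
t2 165 c [ 441.7 -183.7] size [35.6 36.2] ang 30.2 med z 43.7
  cap ray [ 442.  -183.8   44. ] 69
t3 171 c [459.3 184.2] size [35.8 36.1] ang 43.4 med z 43.5
  cap ray [459.2 183.6  44. ] 59
carton 0 c [0. 0.] size [0. 0.] ang 0.0 med z nan
rim circle [566.23511676  20.96990547] 64.22668597844026 316
grip px 263.6727272727273 262.54545454545456 55 [455.2577807   -9.26890077  77.69103574]
tray 364 c [ 563.9 -357.7] size [210.1 150.3] ang 10.3 med z 39.1
plate 2783 c [501.7 365.3] size [188.7 148.6] ang 5.3 med z 9.5
prongs:
211 [(np.float64(549.0), np.float64(376.0), np.float64(277.0)), (np.float64(549.0), np.float64(373.0), np.float64(279.0)), (np.float64(549.0), np.float64(371.0), np.float64(279.0)), (np.float64(549.0), np.float64(369.0), np.float64(279.0)), (np.float64(549.0), np.float64(366.0), np.float64(280.0))]
214 [(np.float64(542.0), np.float64(380.0), np.fl
[... 8375 characters left out ...]
4(424.0), np.float64(391.0), np.float64(274.0)), (np.float64(424.0), np.float64(392.0), np.float64(268.0)), (np.float64(426.0), np.float64(328.0), np.float64(276.0)), (np.float64(426.0), np.float64(324.0), np.float64(280.0)), (np.float64(427.0), np.float64(323.0), np.float64(276.0)), (np.float64(427.0), np.float64(322.0), np.float64(275.0))]
271 [(np.float64(418.0), np.float64(396.0), np.float64(279.0)), (np.float64(418.0), np.float64(393.0), np.float64(281.0)), (np.float64(418.0), np.float64(392.0), np.float64(279.0)), (np.float64(418.0), np.float64(391.0), np.float64(278.0)), (np.float64(420.0), np.float64(326.0), np.float64(278.0))]
shift cm [-19.5    8.87   0.26] roll -106.8 alt 73.2 | yaw -79.6 q6 46.8 q1 -32.7 at [ 564.4 -359.7  403.4] tilt 0.3 open 0.851 t 8.05 F [0.4 0.6 0.3]
  return np.nanmean(a, axis, out=out, keepdims=keepdims)
```

```bash
sed -i '/^m=(Z>245)/,$d' m.py; python3 g.py 442 -183.8 300 -61;  python3 -m creep '75 -2 3 0 -4; 75 -5 8 1 -8; 75 -9 15 3 -14; 75 -9 15 5 -18.6; 75 -9 15 8 -18.6' ; python3 g.py 442 -183.8 300 -61
```

```text
shift cm [-19.54   8.9   10.26] roll -18.6 alt 161.4 | yaw -79.6 q6 46.8 q1 -32.7 at [ 564.4 -359.7  403.4] tilt 0.3 open 0.851 t 8.05 F [0.4 0.6 0.3]
clock: 8.55
eef_pos: [396.8, -296.5, 322.2]
tcp_rot: [-3.139, -0.002, -1.062]
contact_force: [0.5, -0.3, -0.8]
opening: 0.749
shift cm [-7.64 -9.43  2.24] roll 0.2 alt -179.8 | yaw -60.8 q6 23.8 q1 -37.0 at [ 396.8 -296.5  322.2] tilt 0.2 open 0.749 t 8.55 F [ 0.5 -0.3 -0.8]
```

```bash
python3 -m creep '75 -3 -4 1 0.2; 75 -6 -8 2 0.2; 75 -7.6 -9.4 2.2 0.2; 75 -7.6 -9.4 2.2 0.2; 75 -7.6 -9.4 2.2 0.2; 75 -7.6 -9.4 2.2 0.2; 75 -7.6 -9.4 2.2 0.2' 30; python3 - <<'E'
from h import *
im,d=grab_frame("top"); np.savez("f_top.npz",im=im,d=d); cv2.imwrite("pics/top2.png",im)
P=pts("top",d); Z=P[...,2]; X=P[...,0];Y=P[...,1]
m=(abs(X-564)<95)&(abs(Y+358)<70)&(Z>40)&(Z<52); r=cv2.minAreaRect(P[m][:,:2].astype(np.float32)); print("carton",r,np.nanmedian(Z[m]),np.nanstd(Z[m]))
E
python3 g.py 442 -183.8 188 -61
```

```text
clock: 9.25
eef_pos: [441.8, -185.1, 300.6]
tcp_rot: [-3.138, -0.002, -1.067]
contact_force: [-0.2, 0.2, -0.1]
opening: 0.751
carton ((579.6265258789062, -356.6318359375), (142.4060821533203, 153.6857147216797), 87.55575561523438) 44.736629365919384 1.9514564992853243
shift cm [-0.13 -0.04 11.26] roll -0.1 alt 179.9 | yaw -61.1 q6 38.1 q1 -22.9 at [ 441.8 -185.1  300.6] tilt 0.23 open 0.752 t 9.3 F [-0.5 -0.1 -0.4]
```

View pics/top2.png

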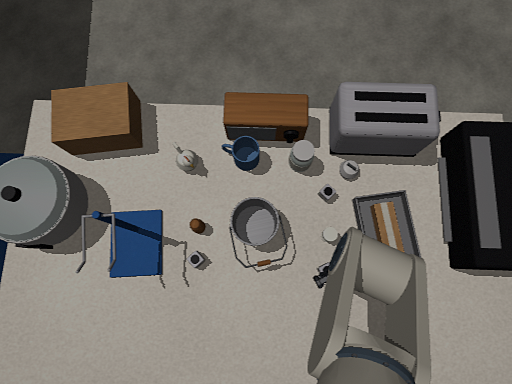

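```bash
python3 -m creep '75 -0.1 0 4 0; 75 -0.1 0 8 0; 75 -0.1 0 10 0; 75 -0.1 0 11.1 0; 75 -0.1 0 11.3 0; 75 -0.1 0 11.3 0; 30 -0.1 0 11.3 0; 30 -0.1 0 11.3 0; 30 -0.1 0 11.3 0; 30 -0.1 0 11.3 0; 30 -0.1 0 11.3 0; 30 -0.1 0 11.3 0; 30 -0.1 0 11.3 0; 30 -0.1 0 9 0; 30 -0.1 0 5 0; 30 -0.1 0 1 0; 30 -0.1 0 -3 0; 30 -0.1 0 -6 0; 30 -0.1 0 -6 0' 30; 
python3 - <<'E'
import numpy as np
for a in (195.3,75.3,-44.7): # radial directions: toward bail side etc
    r=np.radians(a); print(a, (566.2+30*np.cos(r)).round(1),(21+30*np.sin(r)).round(1),"jaw yaw",a+90)
E
```

```text
clock: 11.2
eef_pos: [442.2, -184.7, 365.3]
tcp_rot: [-3.133, -0.009, -1.067]
contact_force: [-0.0, -0.2, -1.6]
opening: 0.413
195.3 537.3 13.1 jaw yaw 285.3
75.3 573.8 50.0 jaw yaw 165.3
-44.7 587.5 -0.1 jaw yaw 45.3
```

```bash
python3 g.py 537.3 13.1 300 -74.7
```

```text
shift cm [-12.78 -17.83   6.57] roll 13.6 alt -166.4 | yaw -61.1 q6 38.2 q1 -22.9 at [ 442.2 -184.7  365.3] tilt 0.7 open 0.413 t 11.2 F [-0.  -0.2 -1.6]
```

```bash
python3 -m creep '30 -2 -3 1 2; 30 -4 -6 2 5; 30 -7 -10 3 8; 30 -10 -14 5 11; 30 -12.8 -17.8 6.6 13.6; 30 -12.8 -17.8 6.6 13.6; 30 -12.8 -17.8 6.6 13.6; 30 -12.8 -17.8 6.6 13.6; 30 -12.8 -17.8 6.6 13.6; 30 -12.8 -17.8 6.6 13.6' 30;python3 g.py 537.3 13.1 220 -74.7
```

```text
clock: 12.2
eef_pos: [536.7, 12.1, 300.2]
tcp_rot: [-3.131, -0.007, -1.305]
contact_force: [0.3, 0.1, 0.1]
opening: 0.418
shift cm [-0.14  0.    8.02] roll -0.1 alt 179.9 | yaw -74.8 q6 76.2 q1 1.2 at [536.7  12.1 300.2] tilt 0.74 open 0.418 t 12.2 F [0.3 0.1 0.1]
```

```bash
python3 -m creep '30 -0.1 0 3 0; 30 -0.1 0 6 0; 30 -0.1 0 7.5 0; 30 -0.1 0 8 0; 30 -0.1 0 8 0; 30 -0.1 0 8 0; 52 -0.1 0 8 0; 52 -0.1 0 8 0; 52 -0.1 0 8 0; 52 -0.1 0 8 0; 52 -0.1 0 5 0; 52 -0.1 0 1 0; 52 -0.1 0 -4 0; 52 -0.1 0 -8 0; 52 -0.1 0 -8 0' 30;python3 g.py 459.2 183.8 380 42.9
```

```text
clock: 13.7
eef_pos: [537.1, 13.4, 386.0]
tcp_rot: [-3.121, -0.009, -1.305]
contact_force: [0.8, -0.8, 0.3]
opening: 0.523
shift cm [-18.49   3.05   0.37] roll -117.7 alt 62.3 | yaw -74.8 q6 76.3 q1 1.3 at [537.1  13.4 386. ] tilt 1.28 open 0.523 t 13.7 F [ 0.8 -0.8  0.3]
```

```bash
python3 -m creep '75 -4 0.5 0 -7; 75 -8 1.5 0 -14; 75 -12 2 0 -20; 75 -16 2.5 0 -25; 75 -18.5 3 0.4 -27.7; 75 -18.5 3 0.4 -27.7; 75 -18.5 3 0.4 -27.7; 75 -18.5 3 0.4 -27.7; 75 -18.5 3 0.4 -27.7; 75 -18.5 3 0.4 -27.7' 30;python3 g.py 459.2 183.8 280 -47.1
python3 - <<'E'
from h import *
im,d=grab_frame("top"); np.savez("f_top.npz",im=im,d=d); cv2.imwrite("pics/top3.png",im)
im,d=grab_frame("scene"); cv2.imwrite("pics/sc3.png",im)
E
python3 m.py
```

```text
clock: 14.7
eef_pos: [460.1, 183.3, 379.7]
tcp_rot: [-3.128, -0.018, -0.824]
contact_force: [0.6, 0.8, -0.3]
opening: 0.749
shift cm [-0.28  0.17  9.97] roll -0.1 alt 179.9 | yaw -47.2 q6 69.4 q1 21.8 at [460.1 183.3 379.7] tilt 1.29 open 0.749 t 14.7 F [ 0.6  0.8 -0.3]
t1 158 c [ 665.7 -187.3] size [35.  35.8] ang 45.8 med z 43.6
  cap ray [ 666. -188.   44.] 58Traceback (most recent call last):
  File "m.py", line 8, in <module>
    q=cv2.findNonZero(m.astype(np.uint8)).reshape(-1,2); rect(m,n)
      ^^^^^^^^^^^^^^^^^^^^^^^^^^^^^^^^^^^^^^^^^^^
AttributeError: 'NoneType' object has no attribute 'reshape'
```

View pics/top3.png

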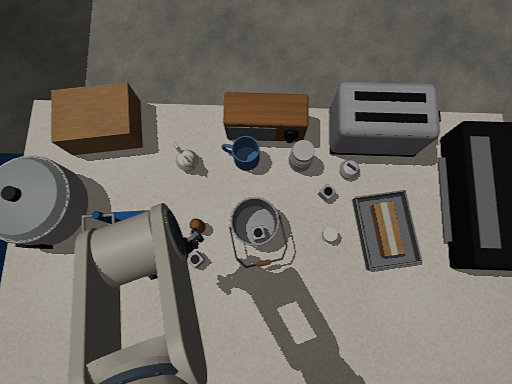

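```bash
sed -i 's|d=R.T@(np.array(\[x,y,z\])-s\["eef_pos"\])/10|t=R[:,2]; d=R.T@(np.array([x,y,z-155])-(s["eef_pos"]+155*t))/10; print("graspaxis",t.round(4))|' g.py; python3 g.py 459.2 183.8 280 -47.1
```

```text
graspaxis [ 0.0222 -0.0034 -0.9997]
shift cm [-0.52  0.39  9.97] roll -0.1 alt 179.9 | yaw -47.2 q6 69.4 q1 21.8 at [460.  183.5 379.8] tilt 1.29 open 0.748 t 14.8 F [-0.4  0.6  0.1]
```

```bash
python3 -m creep '75 -0.5 0.4 4 0; 75 -0.5 0.4 8 0; 75 -0.5 0.4 12 0; 75 -0.5 0.4 15 0; 75 -0.5 0.4 17.5 0; 75 -0.5 0.4 19.1 0; 75 -0.5 0.4 19.2 0; 75 -0.5 0.4 19.2 0; 30 -0.5 0.4 19.2 0; 30 -0.5 0.4 19.2 0; 30 -0.5 0.4 19.2 0; 30 -0.5 0.4 19.2 0; 30 -0.5 0.4 19.2 0; 30 -0.5 0.4 19.2 0; 30 -0.5 0.4 19.2 0' 30; python3 g.py 459.2 183.8 365 -47.1
```

```text
clock: 16.3
eef_pos: [458.3, 184.0, 188.9]
tcp_rot: [-3.126, -0.018, -0.823]
contact_force: [-1.1, 0.1, 6.1]
opening: 0.414
graspaxis [ 0.0241 -0.0026 -0.9997]
shift cm [  0.11  -0.08 -17.6 ] roll -0.1 alt 179.9 | yaw -47.2 q6 70.1 q1 21.9 at [458.3 184.  188.9] tilt 1.39 open 0.414 t 16.3 F [-1.1  0.1  6.1]
```

```bash
python3 -m creep '30 0 0 -3 0; 30 0 0 -7 0; 30 0 0 -11 0; 30 0 0 -15 0; 30 0 0 -17 0; 30 0 0 -17 0; 30 0 0 -17 0; 30 0 0 -17 0' 30; python3 g.py 573.8 50 300 -14.7
```

```text
clock: 17.1
eef_pos: [453.7, 184.2, 357.9]
tcp_rot: [-3.127, -0.018, -0.823]
contact_force: [-0.7, 0.3, -0.2]
opening: 0.417
graspaxis [ 0.0227 -0.0032 -0.9997]
shift cm [17.62  0.63  6.1 ] roll -32.5 alt 147.5 | yaw -47.2 q6 69.8 q1 22.1 at [453.7 184.2 357.9] tilt 1.31 open 0.417 t 17.1 F [-0.7  0.3 -0.2]
```

```bash
python3 -m creep '30 3 0 1 -6; 30 7 0 2 -13; 30 11 0.2 4 -20; 30 15 0.4 5 -27; 30 17.6 0.6 6 -32.5; 30 17.6 0.6 6 -32.5; 30 17.6 0.6 6 -32.5; 30 17.6 0.6 6 -32.5; 30 17.6 0.6 6 -32.5; 30 17.6 0.6 6 -32.5' 30; python3 g.py 573.8 50 220 -14.7
```

```text
clock: 18.1
eef_pos: [570.0, 51.7, 301.3]
tcp_rot: [-3.139, -0.023, -0.255]
contact_force: [-0.5, -0.2, -1.1]
opening: 0.417
graspaxis [ 0.0229 -0.0031 -0.9997]
shift cm [-0.13  0.13  8.13] roll 0.1 alt -179.9 | yaw -14.6 q6 20.0 q1 5.1 at [570.   51.7 301.3] tilt 1.33 open 0.417 t 18.1 F [-0.5 -0.2 -1.1]
```

```bash
python3 -m creep '30 -0.1 0.1 3 0; 30 -0.1 0.1 6 0; 30 -0.1 0.1 7.5 0; 30 -0.1 0.1 8.1 0; 30 -0.1 0.1 8.1 0; 30 -0.1 0.1 8.1 0; 52 -0.1 0.1 8.1 0; 52 -0.1 0.1 8.1 0; 52 -0.1 0.1 8.1 0; 52 -0.1 0.1 8.1 0; 52 -0.1 0.1 5 0; 52 -0.1 0.1 1 0; 52 -0.1 0.1 -4 0; 52 -0.1 0.1 -8 0; 52 -0.1 0.1 -8 0; 52 -0.1 0.1 -8 0; 52 -0.1 0.1 -8 0' 30;python3 g.py 666 -187.9 380 46
```

```text
clock: 19.8
eef_pos: [566.4, 51.2, 380.2]
tcp_rot: [-3.139, -0.021, -0.255]
contact_force: [-1.3, 0.0, -0.6]
opening: 0.521
graspaxis [ 0.0212 -0.0033 -0.9998]
shift cm [15.34 20.65  0.3 ] roll -60.6 alt 119.4 | yaw -14.6 q6 19.9 q1 5.1 at [566.4  51.2 380.2] tilt 1.23 open 0.521 t 19.8 F [-1.3  0.  -0.6]
```

```bash
python3 -m creep '75 2 3 0 -8; 75 5 7 0 -16; 75 8 11 0 -24; 75 11 15 0 -32; 75 14 19 0 -40; 75 15.3 20.6 0.3 -48; 75 15.3 20.6 0.3 -56; 75 15.3 20.6 0.3 -60.6; 75 15.3 20.6 0.3 -60.6; 75 15.3 20.6 0.3 -60.6; 75 15.3 20.6 0.3 -60.6; 75 15.3 20.6 0.3 -60.6' 30;
python3 - <<'E'
from h import *
im,d=grab_frame("top"); np.savez("f_top.npz",im=im,d=d); cv2.imwrite("pics/top4.png",im)
E
python3 g.py 666 -187.9 188 46
```

```text
clock: 21.0
eef_pos: [662.4, -186.5, 379.7]
tcp_rot: [3.124, -0.012, 0.802]
contact_force: [-0.4, 0.4, -0.2]
opening: 0.75
graspaxis [ 0.021  -0.0032 -0.9998]
shift cm [-0.28 -0.25 19.19] roll -0.0 alt 180.0 | yaw 46.0 q6 -61.9 q1 -15.9 at [ 662.5 -186.5  379.9] tilt 1.22 open 0.751 t 21.05 F [0.8 0.2 0.2]
```

View pics/top4.png

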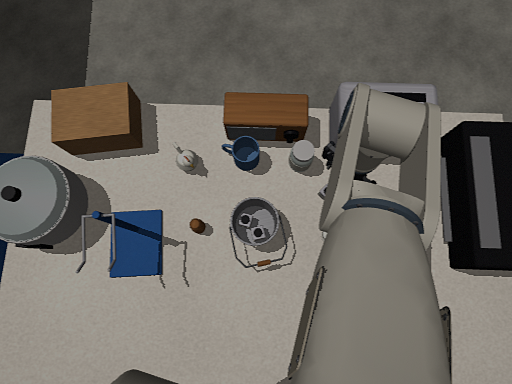

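```bash
python3 - <<'E'
from h import *
im,d=grab_frame("scene"); P=pts("scene",d)
X,Y,Z=P[...,0],P[...,1],P[...,2]
m=(np.hypot(X-666,Y+188)<50)&(Z>40)&(Z<50); print(m.sum(),cv2.minAreaRect(P[m][:,:2].astype(np.float32)) if m.any() else None)
print(proj("scene",[666,-188,44]))
cv2.imwrite("pics/sc4.png",cv2.resize(im[100:300,100:340],None,fx=3,fy=3))
E
```

```text
134 ((666.5663452148438, -186.98858642578125), (38.01895523071289, 34.8698844909668), 46.26018142700195)
(np.float64(179.85370749466546), np.float64(215.54533362597417))
```

View pics/sc4.png

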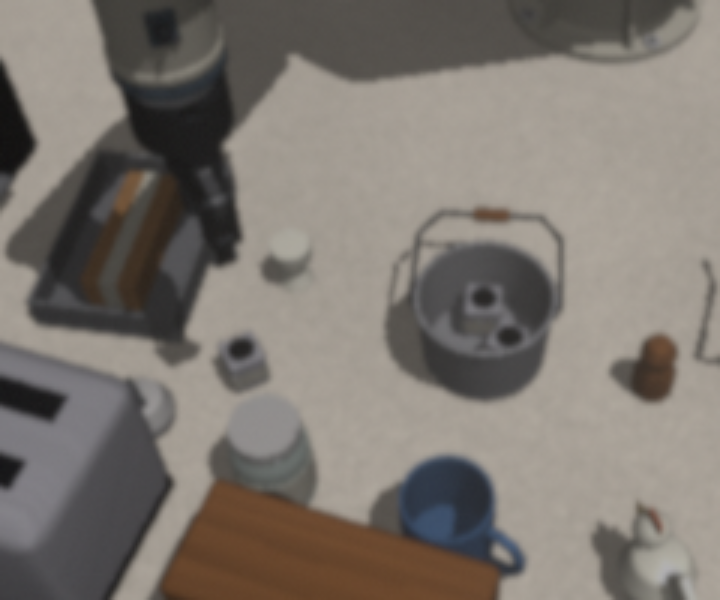

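Tin 1 is still at (666,-187), shown at (240,355) in the enlarged view. Two tins stand in the pail and the carton lies flat in the tray.

```bash
python3 -m creep '75 -0.3 -0.2 4 0; 75 -0.3 -0.2 8 0; 75 -0.3 -0.2 12 0; 75 -0.3 -0.2 15 0; 75 -0.3 -0.2 17.5 0; 75 -0.3 -0.2 19.1 0; 75 -0.3 -0.2 19.2 0; 75 -0.3 -0.2 19.2 0; 30 -0.3 -0.2 19.2 0; 30 -0.3 -0.2 19.2 0; 30 -0.3 -0.2 19.2 0; 30 -0.3 -0.2 19.2 0; 30 -0.3 -0.2 19.2 0; 30 -0.3 -0.2 19.2 0; 30 -0.3 -0.2 19.2 0' 30; python3 -m creep '30 0 0 -3 0; 30 0 0 -7 0; 30 0 0 -11 0; 30 0 0 -15 0; 30 0 0 -17 0; 30 0 0 -17 0; 30 0 0 -17 0; 30 0 0 -17 0' 30; python3 g.py 588 -1 300 45.3
```

```text
clock: 22.6
eef_pos: [663.6, -188.2, 189.6]
tcp_rot: [3.122, -0.013, 0.802]
contact_force: [-0.6, -0.7, 6.5]
opening: 0.416
clock: 23.4
eef_pos: [659.1, -187.3, 357.9]
tcp_rot: [3.124, -0.012, 0.802]
contact_force: [0.0, -0.1, -0.9]
opening: 0.418
graspaxis [ 0.0211 -0.0033 -0.9998]
shift cm [  8.19 -18.43   5.58] roll 0.7 alt -179.3 | yaw 46.0 q6 -62.1 q1 -16.0 at [ 659.1 -187.3  357.9] tilt 1.22 open 0.418 t 23.4 F [ 0.  -0.1 -0.9]
```

```bash
python3 -m creep '30 2 -4 1 0.7; 30 4 -8 2 0.7; 30 6 -13 4 0.7; 30 7.5 -17 5 0.7; 30 8.2 -18.4 5.6 0.7; 30 8.2 -18.4 5.6 0.7; 30 8.2 -18.4 5.6 0.7; 30 8.2 -18.4 5.6 0.7; 30 8.2 -18.4 5.6 0.7' 30; python3 g.py 588 -1 221 45.3
```

```text
clock: 24.3
eef_pos: [585.7, -1.9, 300.0]
tcp_rot: [3.124, -0.013, 0.789]
contact_force: [-0.4, 0.4, -0.4]
opening: 0.418
graspaxis [ 0.0219 -0.0035 -0.9998]
shift cm [-0.08 -0.32  7.9 ] roll -0.1 alt 179.9 | yaw 45.2 q6 -45.3 q1 -0.3 at [585.7  -1.9 300. ] tilt 1.27 open 0.418 t 24.3 F [-0.4  0.4 -0.4]
```

```bash
python3 -m creep '30 -0.1 -0.3 3 0; 30 -0.1 -0.3 6 0; 30 -0.1 -0.3 7.5 0; 30 -0.1 -0.3 7.9 0; 30 -0.1 -0.3 7.9 0; 30 -0.1 -0.3 7.9 0; 52 -0.1 -0.3 7.9 0; 52 -0.1 -0.3 7.9 0; 52 -0.1 -0.3 7.9 0; 52 -0.1 -0.3 7.9 0; 52 -0.1 -0.3 5 0; 52 -0.1 -0.3 1 0; 52 -0.1 -0.3 -4 0; 52 -0.1 -0.3 -8 0; 52 -0.1 -0.3 -8 0; 52 -0.1 -0.3 -8 0; 52 -0.1 -0.3 -8 0' 30;python3 g.py 380 -180 380 15.3
```

```text
clock: 26.0
eef_pos: [580.6, -0.2, 378.8]
tcp_rot: [3.125, -0.012, 0.789]
contact_force: [-0.8, -0.2, -0.2]
opening: 0.523
graspaxis [ 0.0202 -0.0035 -0.9998]
shift cm [-27.07  -1.81  -0.47] roll 29.9 alt -150.1 | yaw 45.2 q6 -45.2 q1 -0.1 at [ 5.806e+02 -2.000e-01  3.788e+02] tilt 1.17 open 0.523 t 26.0 F [-0.8 -0.2 -0.2]
```

```bash
python3 -m creep '50 -5 -0.5 -1 5; 50 -10 -1 -1 10; 50 -15 -1.5 -1 15; 50 -20 -2 -1 20; 50 -25 -2 -0.5 25; 50 -27 -2 -0.5 29.9; 50 -27 -2 -0.5 29.9; 50 -27 -2 -0.5 29.9; 50 -27 -2 -0.5 29.9' 30
python3 - <<'E'
from h import *
im,d=grab_frame("top"); np.savez("f_top.npz",im=im,d=d); cv2.imwrite("pics/top5.png",cv2.resize(im[150:300,180:380],None,fx=4,fy=4))
im,d=grab_frame("scene"); np.savez("f_scene.npz",im=im,d=d); cv2.imwrite("pics/sc5.png",cv2.resize(im[120:270,160:360],None,fx=4,fy=4))
E
```

```text
clock: 26.9
eef_pos: [376.5, -177.2, 379.7]
tcp_rot: [3.134, -0.018, 0.268]
contact_force: [0.6, 0.5, 0.7]
opening: 0.5
```

View pics/top5.png

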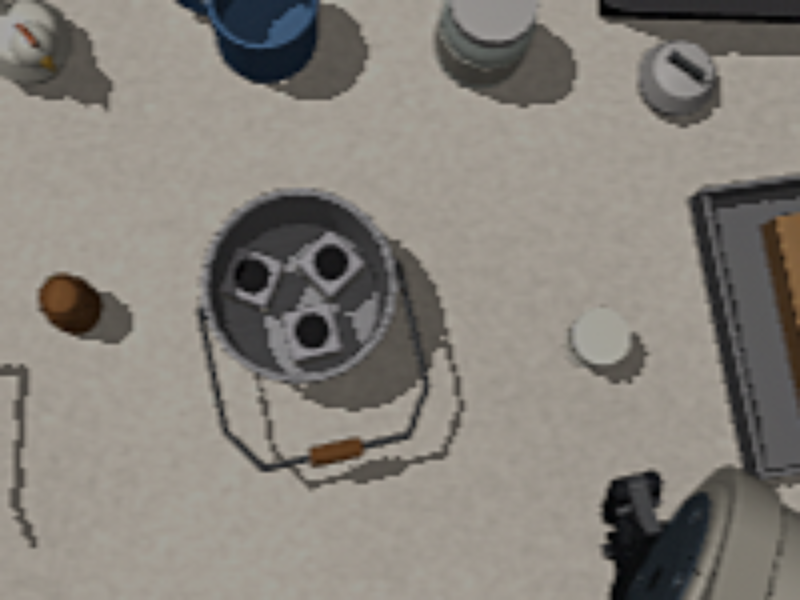

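View pics/sc5.png

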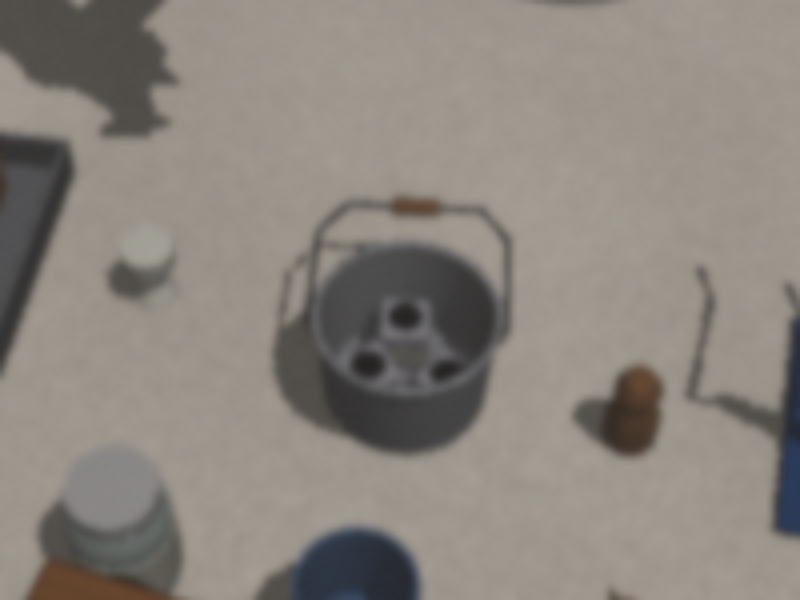

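```bash
python3 - <<'E'
from h import *
C={}
for n in("top","scene"):
    a=np.load("f_%s.npz"%n); im,d=a["im"],a["d"]; P=pts(n,d); X,Y,Z=P[...,0],P[...,1],P[...,2]
    hsv=cv2.cvtColor(im,cv2.COLOR_BGR2HSV)
    m=(hsv[...,1]>100)&(hsv[...,0]<20)&(np.hypot(X-455,Y+9)<45)&(Z>40)
    v,u=np.nonzero(m); C[n]=(u.mean(),v.mean()); print(n,C[n],len(u),np.nanmedian(P[m],0).round(1))
    k=np.hypot(X-566,Y-21)<75; k&=(Z>84)&(Z<96); p=P[k]; A=np.c_[2*p[:,0],2*p[:,1],np.ones(len(p))]; s=np.linalg.lstsq(A,(p[:,:2]**2).sum(1),rcond=None)[0]; print("rim",s[:2].round(1),np.sqrt(s[2]+s[0]**2+s[1]**2).round(1),len(p))
    w=(np.hypot(X-455,Y+9)<65)&(Z>55)&(Z<100)&(X<475)
    q=P[w][:,:2]; l=cv2.fitLine(q.astype(np.float32),cv2.DIST_HUBER,0,.01,.01).ravel(); print("bar dir deg",np.degrees(np.arctan2(l[1],l[0])).round(1),len(q), "med z",np.nanmedian(P[w][:,2]))
Ms=[]
for n in C:
    f,cx,cy,T=K(n); Km=np.array([[f,0,cx],[0,f,cy],[0,0,1]]); Ms.append(Km@T[:3])
h=cv2.triangulatePoints(Ms[0],Ms[1],np.array(C["top"]),np.array(C["scene"])).ravel(); print("grip tri",h[:3]/h[3])
E
python3 g.py 457 -9 300 15.3
```

```text
top (np.float64(263.50877192982455), np.float64(262.57894736842104)) 57 [454.6  -7.7  76.8]
rim [566.2  21. ] 64.2 315
bar dir deg -76.2 131 med z 74.91520193500548
scene (np.float64(263.64285714285717), np.float64(171.35714285714286)) 14 [459.2  -4.4  75.4]
rim [566.8  21.4] 64.0 296
bar dir deg -76.3 107 med z 73.94795377162598
grip tri [455.11134431  -7.88825554  69.80948307]
graspaxis [ 0.0195 -0.0031 -0.9998]
shift cm [ 11.79 -14.26   8.09] roll 0.1 alt -179.9 | yaw 15.4 q6 -41.1 q1 -25.5 at [ 376.6 -177.   379.9] tilt 1.13 open 0.5 t 27.0 F [-0.2 -0.3 -0.8]
```

```bash
python3 g.py 455 -7.5 300 14.2; python3 -m creep '50 3 -3.6 2 1; 50 6 -7 4 1; 50 9 -10.6 6 1; 50 11.6 -14 8 1.2; 50 11.6 -14 8 1.2; 50 11.6 -14 8 1.2; 50 11.6 -14 8 1.2; 50 11.6 -14 8 1.2' 30;  python3 g.py 455 -7.5 226 14.2
```

```text
graspaxis [ 0.0195 -0.0031 -0.9998]
shift cm [ 11.63 -14.46   8.09] roll 1.2 alt -178.8 | yaw 15.4 q6 -41.1 q1 -25.5 at [ 376.6 -177.   379.9] tilt 1.13 open 0.5 t 27.0 F [-0.2 -0.3 -0.8]
clock: 27.8
eef_pos: [452.8, -12.3, 301.4]
tcp_rot: [3.133, -0.019, 0.247]
contact_force: [0.4, 0.8, 0.1]
opening: 0.501
graspaxis [ 0.0204 -0.0033 -0.9998]
shift cm [-0.11 -0.59  7.54] roll -0.1 alt 179.9 | yaw 14.1 q6 -15.7 q1 -1.7 at [452.8 -12.3 301.4] tilt 1.18 open 0.501 t 27.8 F [0.4 0.8 0.1]
```

```bash
python3 -m creep '50 -0.1 -0.6 2 0; 50 -0.1 -0.6 4 0; 50 -0.1 -0.6 6 0; 50 -0.1 -0.6 7.2 0; 50 -0.1 -0.6 7.5 0; 50 -0.1 -0.6 7.5 0; 50 -0.1 -0.6 7.5 0; 5 -0.1 -0.6 7.5 0; 5 -0.1 -0.6 7.5 0; 5 -0.1 -0.6 7.5 0; 5 -0.1 -0.6 7.5 0; 5 -0.1 -0.6 7.5 0; 5 -0.1 -0.6 7.5 0; 5 -0.1 -0.6 7.5 0; 5 -0.1 -0.6 7.5 0' 25; python3 g.py 455 -7.5 226 14.2
python3 - <<'E'
from h import *
im,d=grab_frame("top"); np.savez("f_top.npz",im=im,d=d); cv2.imwrite("pics/top6.png",cv2.resize(im[150:300,180:380],None,fx=4,fy=4))
im,d=grab_frame("scene"); np.savez("f_scene.npz",im=im,d=d); cv2.imwrite("pics/sc6.png",cv2.resize(im[120:270,160:360],None,fx=4,fy=4))
E
```

```text
clock: 29.3
eef_pos: [452.1, -6.9, 226.4]
tcp_rot: [3.133, -0.02, 0.247]
contact_force: [1.8, -0.6, 0.2]
opening: 0.15
graspaxis [ 0.021  -0.0032 -0.9998]
shift cm [-0.04  0.    0.04] roll -0.1 alt 179.9 | yaw 14.1 q6 -14.9 q1 -1.0 at [452.1  -6.9 226.4] tilt 1.21 open 0.15 t 29.3 F [ 1.8 -0.6  0.2]
```

View pics/sc6.png

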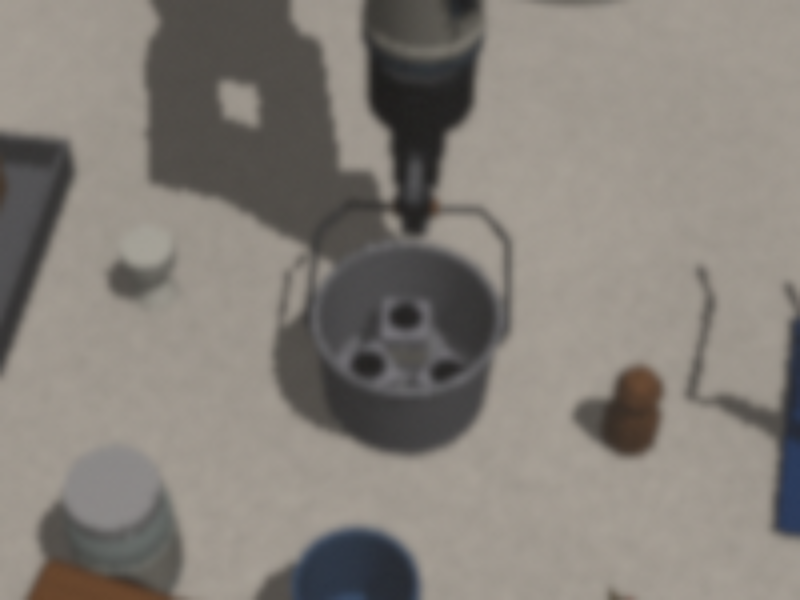

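```bash
python3 - <<'E'
from h import *
from scipy.spatial.transform import Rotation as Rn
s=sense(); R=Rn.from_euler("xyz",s["tcp_rot"]).as_matrix()
g=s["eef_pos"]+155*R[:,2]; h=np.array([566.4,21.1,75]); yw=np.radians(14.2); ax=np.array([np.cos(yw),np.sin(yw),0])
print(g, (g-h)@ax, g[2]-75, np.cross(ax,g-h)[2])
r=115; e0=np.arctan2(g[2]-75,-(g-h)@ax); print(np.degrees(e0), np.hypot((g-h)@ax,g[2]-75))
for e in np.radians([5,15,25,35,45,55,65,75,82,88,92]):
    t=h-r*np.cos(e)*ax; t[2]=75+r*np.sin(e); c=np.cross(ax,g-h)[2]; t[:2]+=c*np.array([-ax[1],ax[0]])
    print(np.degrees(e).round(), (R.T@(t-g)/10).round(1))
E
```

```text
[455.35420705  -7.38109733  71.4530056 ] -114.63945113147145 -3.5469943990073034 -0.370514183666554
-1.7721909302181096 114.69431077865902
5.0 [ 0.   0.  -1.4]
15.0 [ 0.4  0.  -3.3]
25.0 [ 1.1  0.  -5.2]
35.0 [ 2.2  0.1 -6.9]
45.0 [ 3.5  0.1 -8.4]
55.0 [ 5.1  0.1 -9.7]
65.0 [  6.8   0.1 -10.6]
75.0 [  8.7   0.1 -11.3]
82.0 [ 10.1   0.1 -11.5]
88.0 [ 11.3   0.1 -11.6]
92.0 [ 12.1   0.1 -11.6]
```

```bash
python3 -m creep '5 0 0 -1.4 0; 5 0.4 0 -3.3 0; 5 0.7 0 -4.2 0; 5 1.1 0 -5.2 0; 5 1.6 0.1 -6 0; 5 2.2 0.1 -6.9 0; 5 2.8 0.1 -7.7 0; 5 3.5 0.1 -8.4 0; 5 4.3 0.1 -9 0; 5 5.1 0.1 -9.7 0; 5 5.9 0.1 -10.1 0; 5 6.8 0.1 -10.6 0; 5 7.7 0.1 -10.9 0; 5 8.7 0.1 -11.3 0; 5 9.4 0.1 -11.4 0; 5 10.1 0.1 -11.5 0; 5 10.8 0.1 -11.5 0; 5 11.6 0.1 -11.5 0; 5 11.6 0.1 -11.5 0; 5 11.6 0.1 -11.5 0' 30; 
python3 - <<'E'
from h import *
im,d=grab_frame("top"); np.savez("f_top.npz",im=im,d=d); cv2.imwrite("pics/top7.png",cv2.resize(im[150:300,180:380],None,fx=4,fy=4))
im,d=grab_frame("scene"); np.savez("f_scene.npz",im=im,d=d); cv2.imwrite("pics/sc7.png",cv2.resize(im[120:270,160:360],None,fx=4,fy=4))
P=pts("scene",d)
X,Y,Z=P[...,0],P[...,1],P[...,2]
k=np.hypot(X-566,Y-21)<75; k&=(Z>84)&(Z<96); p=P[k]; A=np.c_[2*p[:,0],2*p[:,1],np.ones(len(p))]; s=np.linalg.lstsq(A,(p[:,:2]**2).sum(1),rcond=None)[0]; print("rim",s[:2].round(1),np.sqrt(s[2]+s[0]**2+s[1]**2).round(1),np.nanmedian(p[:,2]))
E
python3 g.py 566.4 21.1 345 14.2
```

```text
clock: 31.4
eef_pos: [564.3, 21.5, 345.4]
tcp_rot: [3.133, -0.025, 0.247]
contact_force: [-0.2, 3.3, 12.0]
opening: 0.152
rim [567.1  20.7] 64.2 89.700214857123
graspaxis [ 0.0259 -0.0021 -0.9997]
shift cm [-0.17 -0.04  0.04] roll -0.1 alt 179.9 | yaw 14.1 q6 -11.9 q1 2.1 at [564.2  21.4 345.4] tilt 1.49 open 0.153 t 31.5 F [-0.9  3.7 12.9]
```

View pics/sc7.png

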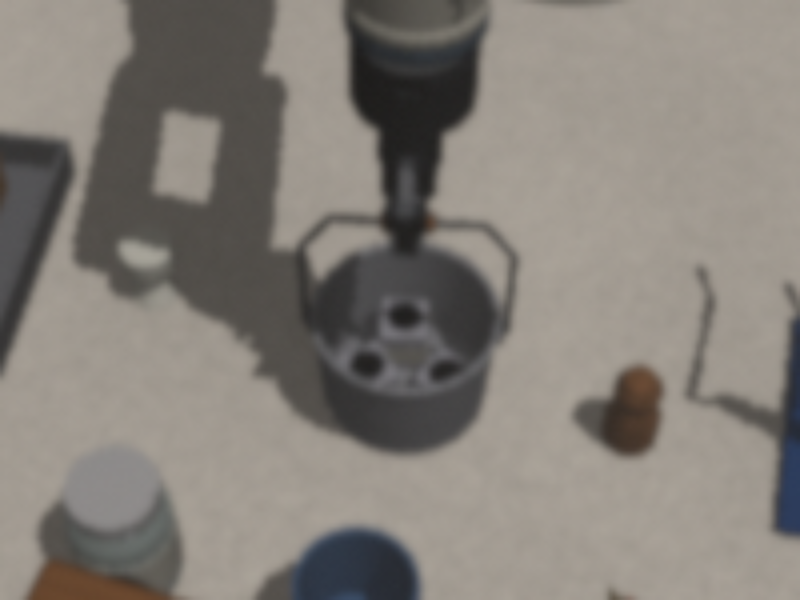

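```bash
python3 -m creep '5 0 0 -0.4 0; 5 0 0 -0.8 0; 5 0 0 -1.4 0; 5 0.1 0 -2.2 0; 5 0.1 0 -3.2 0; 5 0.1 0 -4.2 0; 5 0.2 0 -5.2 0; 5 0.2 0 -6.2 0; 5 0.2 0 -7.2 0; 5 0.2 0 -8.2 0; 5 0.2 0 -9.2 0; 5 0.3 0 -10.2 0; 5 0.3 0 -11.2 0; 5 0.3 0 -12 0; 5 0.3 0 -12.5 0; 5 0.3 0 -12.5 0; 5 0.3 0 -12.5 0; 5 0.3 0 -12.5 0' 60; 
python3 - <<'E'
from h import *
im,d=grab_frame("scene"); np.savez("f_scene.npz",im=im,d=d); cv2.imwrite("pics/sc8.png",cv2.resize(im[60:270,160:440],None,fx=2.8,fy=2.8))
E
python3 g.py 340 190 470 5.2
```

```text
clock: 33.3
eef_pos: [563.7, 22.5, 469.9]
tcp_rot: [3.133, -0.024, 0.247]
contact_force: [-0.2, 0.0, -5.9]
opening: 0.143
graspaxis [ 0.0249 -0.0021 -0.9997]
shift cm [-17.96 -21.84  -0.61] roll 8.9 alt -171.1 | yaw 14.1 q6 -11.9 q1 2.2 at [563.7  22.4 469.9] tilt 1.43 open 0.144 t 33.35 F [-0.8  0.1 -6.4]
```

View pics/sc8.png

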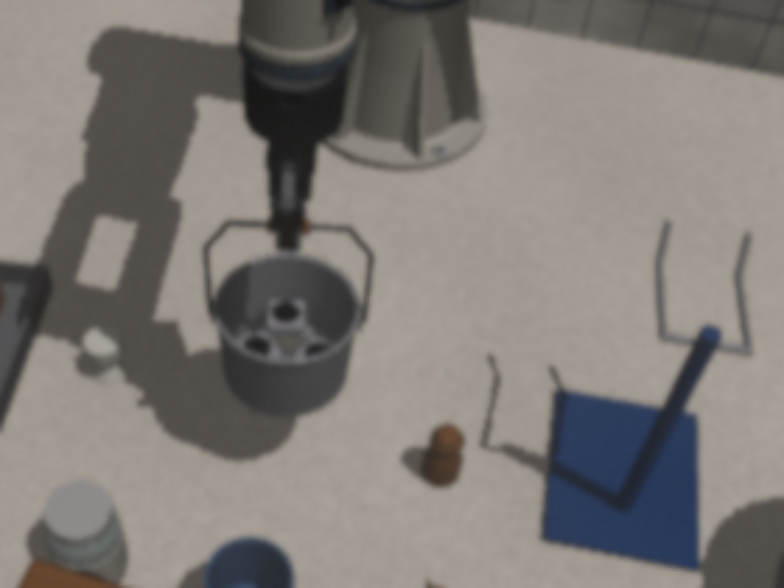

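```bash
python3 -m creep '5 -0.5 -0.6 0 0.3; 5 -1.3 -1.6 0 0.8; 5 -2.4 -3 0 1.3; 5 -3.8 -4.6 0 2; 5 -5.2 -6.3 0 2.7; 5 -6.6 -8 0 3.4; 5 -8 -9.7 0 4.1; 5 -9.4 -11.4 0 4.8; 5 -10.8 -13.1 -0.1 5.5; 5 -12.2 -14.8 -0.2 6.2; 5 -13.6 -16.5 -0.3 6.9; 5 -15 -18.2 -0.4 7.6; 5 -16.2 -19.7 -0.5 8.2; 5 -17.2 -20.9 -0.6 8.7; 5 -17.8 -21.6 -0.6 8.9; 5 -18 -21.8 -0.6 8.9; 5 -18 -21.8 -0.6 8.9; 5 -18 -21.8 -0.6 8.9' 60; python3 g.py 338 351 470 5.2
```

```text
clock: 35.15
eef_pos: [336.1, 189.7, 469.8]
tcp_rot: [3.137, -0.025, 0.091]
contact_force: [0.6, -0.1, -6.5]
opening: 0.143
graspaxis [ 0.0252 -0.0023 -0.9997]
shift cm [  1.28 -16.12  -0.06] roll 0.0 alt -180.0 | yaw 5.2 q6 24.6 q1 29.6 at [336.1 189.7 469.8] tilt 1.45 open 0.143 t 35.15 F [ 0.6 -0.1 -6.5]
```

```bash
python3 -m creep '5 0 -0.6 0 0; 5 0.1 -1.6 0 0; 5 0.2 -3 0 0; 5 0.4 -4.8 0 0; 5 0.5 -6.6 0 0; 5 0.7 -8.4 0 0; 5 0.8 -10.2 0 0; 5 1 -12 0 0; 5 1.1 -13.6 0 0; 5 1.2 -15 0 0; 5 1.3 -15.8 0 0; 5 1.3 -16.1 0 0; 5 1.3 -16.1 0 0; 5 1.3 -16.1 0 0; 5 1.3 -16.1 0 0; 5 1.3 -16.1 0 0' 60; python3 g.py 442 360.5 470 5.2
python3 - <<'E'
from h import *
im,d=grab_frame("scene"); np.savez("f_scene.npz",im=im,d=d); cv2.imwrite("pics/sc9.png",cv2.resize(im[60:270,240:512],None,fx=2.8,fy=2.8))
P=pts("scene",d); hsv=cv2.cvtColor(im,cv2.COLOR_BGR2HSV)
im,d=grab_frame("top"); np.savez("f_top.npz",im=im,d=d); cv2.imwrite("pics/top9.png",cv2.resize(im[150:384,0:300],None,fx=2.6,fy=2.6))
E
```

```text
clock: 36.75
eef_pos: [334.3, 350.8, 469.4]
tcp_rot: [3.137, -0.025, 0.091]
contact_force: [-0.7, -0.0, -5.7]
opening: 0.138
graspaxis [ 0.025  -0.0024 -0.9997]
shift cm [10.43 -0.06  0.21] roll 0.0 alt -180.0 | yaw 5.2 q6 41.8 q1 46.6 at [334.3 350.8 469.4] tilt 1.44 open 0.138 t 36.75 F [-0.7 -0.  -5.7]
```

View pics/sc9.png

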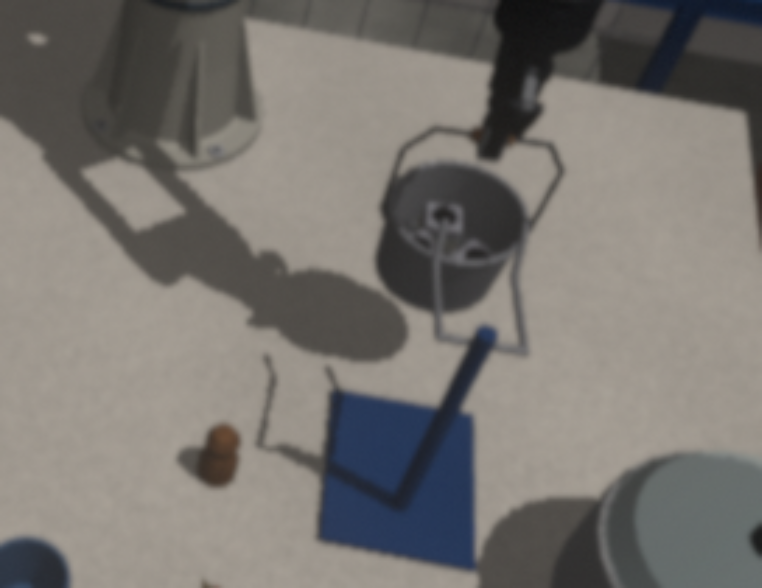

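View pics/top9.png

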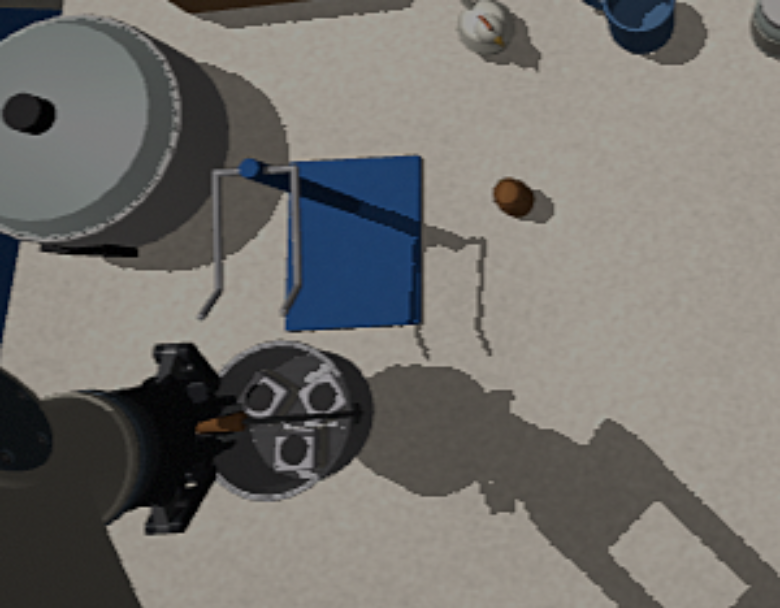

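```bash
cat > r.py <<'E'
from h import *
import sys
def tf(p): # world -> stand frame
    c,s=np.cos(np.radians(5.2)),np.sin(np.radians(5.2)); q=p[...,:2]-np.array([541.6,368.7]); return np.stack([q[...,0]*c+q[...,1]*s,-q[...,0]*s+q[...,1]*c,p[...,2]],-1)
for n in ("scene","top"):
    a=np.load("f_%s.npz"%n); im,d=a["im"],a["d"]; P=pts(n,d); S=tf(P); hsv=cv2.cvtColor(im,cv2.COLOR_BGR2HSV)
    g=np.array(list(map(float,sys.argv[1:4]))); G=tf(g); print(n,"grasp in stand",G.round(1))
    D=S-G
    m=(hsv[...,1]>100)&(hsv[...,0]<20)&(np.abs(D)<40).all(-1); 
    if m.any(): print("sleeve",m.sum(),np.nanmean(S[m],0).round(1),np.nanmin(S[m],0).round(1),np.nanmax(S[m],0).round(1))
    w=(np.abs(D[...,0])<25)&(np.abs(D[...,1])<75)&(np.abs(D[...,2])<25)&(np.abs(D[...,1])>22)
    for lo,hi in((-75,-50),(-50,-22),(22,50),(50,75)):
        k=w&(D[...,1]>lo)&(D[...,1]<hi)
        if k.sum()>3: print("wire",lo,hi,k.sum(),np.nanmedian(S[k],0).round(1), "maxz",np.nanmax(S[k][:,2]).round(1),"ext y",np.nanmin(S[k][:,1]).round(1),np.nanmax(S[k][:,1]).round(1))
    # rim plane
    k=(np.hypot(D[...,0],D[...,1])<85)&(D[...,2]<-80)&(D[...,2]>-125); p=S[k]
    rng=np.random.default_rng(0)
    best=None
    # top edge: highest points per angular sector
    c=np.array([G[0],G[1]]); an=np.arctan2(p[:,1]-c[1],p[:,0]-c[0]); b=((an+np.pi)/(2*np.pi)*24).astype(int); R=[]
    for i in range(24):
        q=p[b==i]
        if len(q)>5: q=q[np.argsort(-q[:,2])[:6]]; R.append(np.median(q,0))
    R=np.array(R); u=R.mean(0); nn=np.linalg.svd(R-u)[2][2]; nn*=np.sign(nn[2]); print("rim",u.round(1),"normal",nn.round(3),"res",np.abs((R-u)@nn).max().round(1),len(R))
E
python3 r.py 338.2 350.4 314.5
```

```text
scene grasp in stand [-2.042e+02  2.000e-01  3.145e+02]
wire -75 -50 21 [-204.7  -59.8  298.7] maxz 315.1 ext y -68.7 -50.7
wire -50 -22 24 [-203.2  -36.2  314.3] maxz 318.7 ext y -49.6 -23.9
wire 22 50 25 [-203.1   37.   314.8] maxz 317.9 ext y 22.3 49.7
wire 50 75 18 [-204.8   58.3  302.4] maxz 314.7 ext y 51.1 67.3
rim [-210.    -3.4  215.8] normal [0.101 0.004 0.995] res 14.5 23
top grasp in stand [-2.042e+02  2.000e-01  3.145e+02]
sleeve 110 [-204.7   -5.1  318.9] [-210.8  -19.4  301.7] [-175.3   15.9  348.4]
wire -75 -50 35 [-204.6  -60.8  302.2] maxz 315.2 ext y -68.2 -50.7
wire -50 -22 37 [-203.8  -37.4  315.1] maxz 318.1 ext y -48.8 -22.5
rim [-207.4  -10.9  214.4] normal [0.052 0.05  0.997] res 8.6 21
```

```bash
python3 -m creep '5 0.4 0 0 0; 5 1 0 0 0; 5 2 0 0.1 0; 5 3.2 0 0.1 0; 5 4.4 0 0.1 0; 5 5.6 0 0.1 0; 5 6.8 0 0.2 0; 5 8 0 0.2 0; 5 9 0 0.2 0; 5 9.8 0 0.2 0; 5 10.3 -0.05 0.2 0; 5 10.5 -0.05 0.2 0; 5 10.5 -0.05 0.2 0; 5 10.5 -0.05 0.2 0; 5 10.5 -0.05 0.2 0; 5 10.5 -0.05 0.2 0; 5 10.5 -0.05 0.2 0' 60; python3 g.py 443 360.5 411 5.2
python3 - <<'E'
from h import *
from scipy.spatial.transform import Rotation as Rn
im,d=grab_frame("scene"); np.savez("f_scene.npz",im=im,d=d); cv2.imwrite("pics/sc10.png",cv2.resize(im[60:270,300:512],None,fx=2.8,fy=2.8))
im,d=grab_frame("top"); np.savez("f_top.npz",im=im,d=d); cv2.imwrite("pics/top10.png",cv2.resize(im[150:384,0:300],None,fx=2.6,fy=2.6))
s=sense(); R=Rn.from_euler("xyz",s["tcp_rot"]).as_matrix(); g=s["eef_pos"]+155*R[:,2]
import os; os.system("python3 r.py %f %f %f"%tuple(g))
E
```

```text
clock: 38.55
eef_pos: [438.7, 361.0, 470.2]
tcp_rot: [3.137, -0.025, 0.091]
contact_force: [0.0, 0.4, -6.0]
opening: 0.142
graspaxis [ 0.0254 -0.0022 -0.9997]
shift cm [-0.11 -0.01  5.92] roll 0.0 alt -180.0 | yaw 5.2 q6 34.7 q1 39.6 at [438.7 361.  470.2] tilt 1.46 open 0.142 t 38.55 F [ 0.   0.4 -6. ]
scene grasp in stand [-99.1   1.  315.2]
wire -75 -50 26 [-97.5 -58.  304.5] maxz 317.7 ext y -66.6 -49.4
wire -50 -22 26 [-97.8 -33.8 315.6] maxz 319.5 ext y -48.0 -21.5
wire 22 50 25 [-98.7  38.3 314.9] maxz 317.0 ext y 25.6 50.0
wire 50 75 23 [-99.3  58.8 302.1] maxz 314.6 ext y 52.3 69.9
rim [-101.    -1.5  216. ] normal [ 0.008 -0.003  1.   ] res 9.8 23
top grasp in stand [-99.1   1.  315.2]
sleeve 114 [-99.8  -3.9 319.8] [-106.3  -18.9  299.5] [-93.3  15.3 335.1]
wire -75 -50 28 [-98.9 -58.7 303.4] maxz 316.4 ext y -67.8 -49.7
wire -50 -22 34 [-99.1 -35.7 315.6] maxz 318.0 ext y -48.3 -22.1
rim [-98.4  -9.3 214.6] normal [-0.05   0.044  0.998] res 10.5 21
```

View pics/sc10.png

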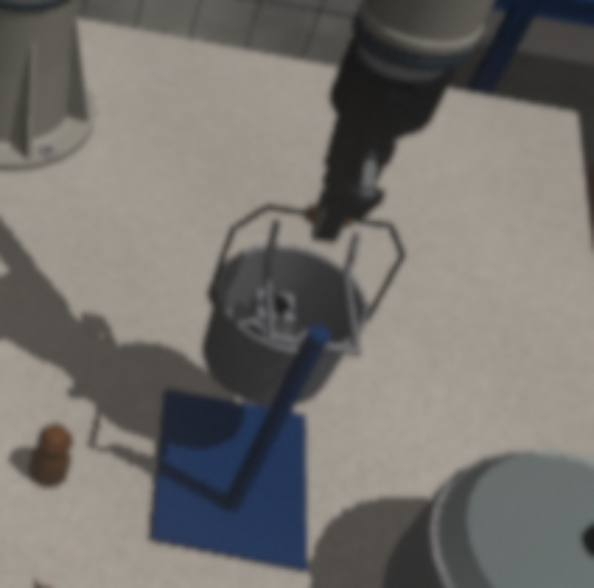

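```bash
python3 -m creep '5 -0.05 0 0.4 0; 5 -0.1 0 1 0; 5 -0.1 0 1.8 0; 5 -0.1 0 2.6 0; 5 -0.1 0 3.4 0; 5 -0.1 0 4 0; 5 -0.1 0 4.5 0; 5 -0.1 0 5 0; 5 -0.1 0 5.3 0; 5 -0.1 0 5.3 0; 5 -0.1 0 5.3 0' 60; python3 -m creep '5 0 0 0.2 0; 5 0 0 0.4 0; 5 0 0 0.5 0; 5 0 0 0.5 0; 5 0 0 0.5 0'
```

```text
clock: 39.75
eef_pos: [439.3, 360.8, 417.4]
tcp_rot: [3.137, -0.026, 0.091]
contact_force: [0.7, 0.1, -5.6]
opening: 0.137
clock: 40.25
eef_pos: [439.8, 361.0, 412.9]
tcp_rot: [3.138, -0.027, 0.091]
contact_force: [1.8, 0.4, -1.8]
opening: 0.142
```

```bash
python3 -m creep '5 0 0 0.1 0; 5 0 0 0.2 0; 5 0 0 0.2 0; 5 0 0 0.2 0'
python3 - <<'E'
from h import *
from scipy.spatial.transform import Rotation as Rn
im,d=grab_frame("scene"); np.savez("f_scene.npz",im=im,d=d); cv2.imwrite("pics/sc11.png",cv2.resize(im[60:270,300:512],None,fx=2.8,fy=2.8))
im,d=grab_frame("top"); np.savez("f_top.npz",im=im,d=d); cv2.imwrite("pics/top11.png",cv2.resize(im[150:384,0:300],None,fx=2.6,fy=2.6))
s=sense(); R=Rn.from_euler("xyz",s["tcp_rot"]).as_matrix(); g=s["eef_pos"]+155*R[:,2]
import os; os.system("python3 r.py %f %f %f"%tuple(g))
E
```

```text
clock: 40.65
eef_pos: [440.3, 361.1, 411.6]
tcp_rot: [3.139, -0.029, 0.091]
contact_force: [4.6, -0.4, 4.5]
opening: 0.138
scene grasp in stand [-97.1   1.2 256.6]
wire -75 -50 25 [-95.9 -57.9 245.2] maxz 258.5 ext y -69.1 -49.7
wire -50 -22 80 [-97.5 -32.8 258.1] maxz 280.6 ext y -48.5 -21.5
wire 22 50 65 [-96.7  36.  257.4] maxz 280.7 ext y 27.4 51.1
wire 50 75 19 [-96.   60.4 243.8] maxz 257.0 ext y 52.0 68.0
rim [-98.    0.4 156.7] normal [0.017 0.023 1.   ] res 11.1 24
top grasp in stand [-97.1   1.2 256.6]
sleeve 96 [-97.8  -4.8 261.4] [-119.2  -18.2  244.9] [-91.1  12.8 278.6]
wire -75 -50 32 [-97.7 -57.9 244.6] maxz 257.2 ext y -69.4 -50.0
wire -50 -22 112 [-96.8 -34.  256.4] maxz 280.7 ext y -48.3 -20.8
rim [-100.   -12.2  156.9] normal [0.03  0.026 0.999] res 6.3 20
```

View pics/sc11.png

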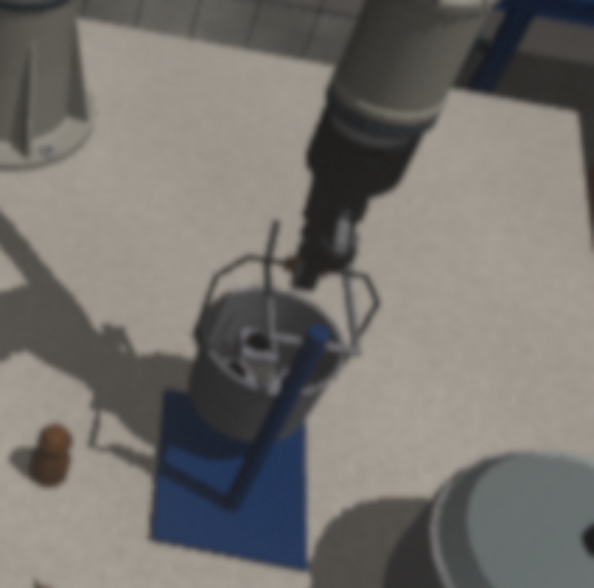

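View pics/top11.png

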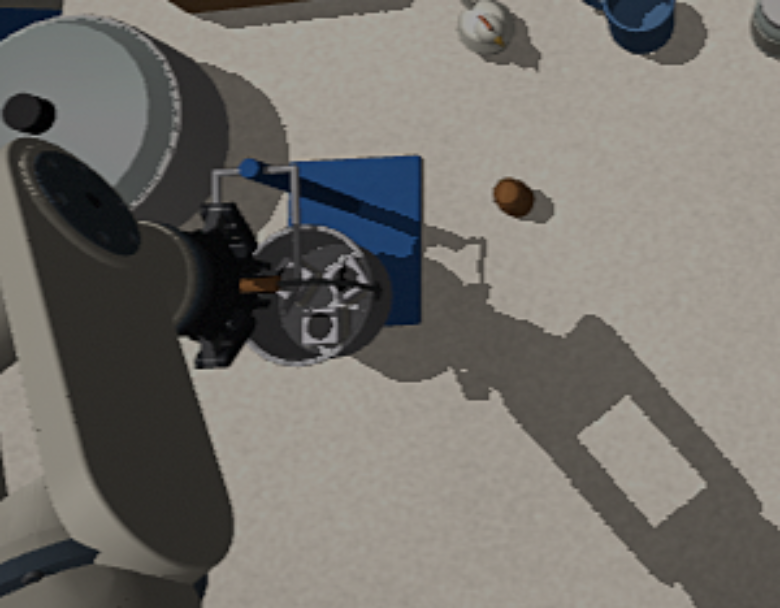

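```bash
python3 -m creep '18 0 0 0 0; 22 0 0 0 0; 28 0 0 0 0; 35 0 0 0 0; 40 0 0 0 0; 40 0 0 0 0; 40 0 0 -0.5 0; 40 0 0 -1.5 0; 40 0 0 -3 0; 40 0 0 -5 0; 40 0 0 -8 0; 40 0 0 -11 0; 40 0 0 -15 0; 40 -1 0 -18 0; 40 -4 2 -19 0; 40 -7 5 -19 0; 40 -10 8 -19 0; 40 -13 12 -19 0; 40 -13 12 -19 0; 40 -13 12 -19 0'
cat > look.py <<'E'
from h import *
import sys,os
i=sys.argv[1]
im,d=grab_frame("scene"); np.savez("f_scene.npz",im=im,d=d); cv2.imwrite("pics/sc%s.png"%i,im)
im,d=grab_frame("top"); np.savez("f_top.npz",im=im,d=d); cv2.imwrite("pics/top%s.png"%i,im)
os.system("python3 r.py 444 361 256")
s=sense(); print(s["clock"],s["contact_force"].round(1))
E
python3 look.py 12
```

```text
clock: 42.75
eef_pos: [315.6, 229.1, 599.5]
tcp_rot: [3.14, -0.031, 0.09]
contact_force: [0.6, -0.3, -1.0]
opening: 0.402
scene grasp in stand [-97.9   1.2 256. ]
sleeve 35 [-9.24e+01  1.00e-01  2.60e+02] [-96.9 -15.8 257. ] [-89.4  15.6 264.4]
wire -75 -50 24 [-95.9 -58.5 244.8] maxz 259.4 ext y -68.1 -49.5
wire -50 -22 79 [-98.9 -32.9 258.3] maxz 280.0 ext y -48.5 -21.7
wire 22 50 85 [-98.2  35.5 258.4] maxz 280.4 ext y 23.9 49.6
wire 50 75 20 [-95.7  59.8 244.4] maxz 259.3 ext y 51.2 67.7
rim [-96.9  -0.  156.7] normal [-0.017  0.017  1.   ] res 11.9 24
top grasp in stand [-97.9   1.2 256. ]
sleeve 105 [-97.7  -2.1 260.7] [-103.9  -18.5  251.6] [-90.8  17.9 264.9]
wire -75 -50 28 [-97.6 -57.9 248.4] maxz 260.4 ext y -67.9 -49.6
wire -50 -22 103 [-97.4 -33.8 257.4] maxz 280.3 ext y -48.8 -21.8
wire 22 50 101 [-98.5  34.7 257.7] maxz 280.9 ext y 24.8 50.6
wire 50 75 5 [-97.1  57.6 248.6] maxz 257.0 ext y 51.2 64.1
rim [-9.710e+01  1.000e-01  1.574e+02] normal [-0.029 -0.008  1.   ] res 7.1 24
this script no longer has the robotException ignored in: <_io.TextIOWrapper mode='rw' encoding='UTF-8'>
Traceback (most recent call last):
BrokenPipeError: [Errno 32] Broken pipe
```

View pics/sc12.png

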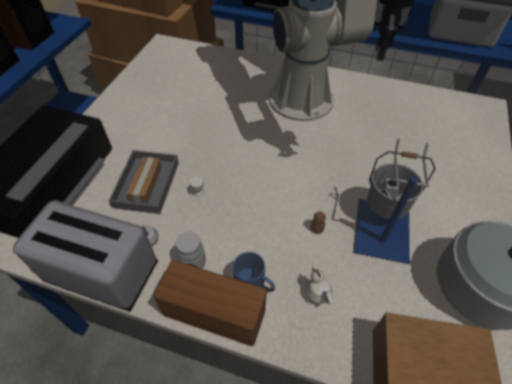

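View pics/top12.png

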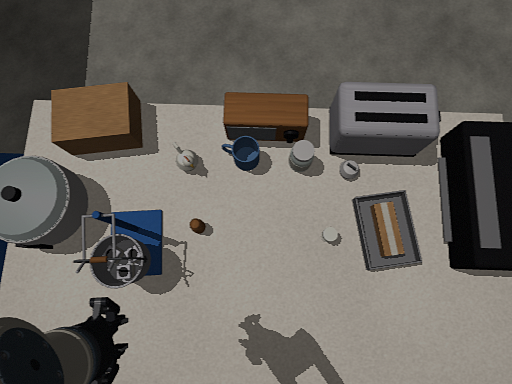

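```bash
python3 -m creep '40 0 0 0 0; 40 0 0 0 0; 40 0 0 0 0; 40 0 0 0 0; 40 0 0 0 0; 40 0 0 0 0; 40 0 0 0 0; 40 0 0 0 0; 40 0 0 0 0; 40 0 0 0 0; 40 0 0 0 0; 40 0 0 0 0; 40 0 0 0 0; 40 0 0 0 0; 40 0 0 0 0'
python3 - <<'E'
from h import *
im,d=grab_frame("scene"); np.savez("f_scene.npz",im=im,d=d)
im,d=grab_frame("top"); np.savez("f_top.npz",im=im,d=d); cv2.imwrite("pics/top13.png",cv2.resize(im[190:310,60:200],None,fx=5,fy=5))
P=pts("top",d); X,Y,Z=P[...,0],P[...,1],P[...,2]; m=(np.hypot(X-564,Y+358)<70)&(Z>40)&(Z<60); 
hsv=cv2.cvtColor(im,cv2.COLOR_BGR2HSV); m&=hsv[...,2]>70; print("carton",cv2.minAreaRect(P[m][:,:2].astype(np.float32)),np.nanmedian(Z[m]))
E
python3 r.py 444 361 256 | grep -E "sleeve|rim"
```

```text
clock: 44.35
eef_pos: [316.6, 230.2, 598.8]
tcp_rot: [3.14, -0.03, 0.091]
contact_force: [0.2, 1.2, -0.1]
opening: 0.401
carton ((563.9585571289062, -359.2906494140625), (138.74278259277344, 57.40024948120117), 10.32542610168457) 44.75059678986213
sleeve 36 [-9.290e+01 -1.000e-01  2.594e+02] [-97.4 -15.1 254. ] [-88.4  15.5 262.9]
rim [-98.1   0.6 156.8] normal [0.003 0.022 1.   ] res 13.0 24
sleeve 102 [-97.6  -2.1 260.6] [-103.9  -18.4  251.7] [-90.6  17.7 265.9]
rim [-98.3   0.4 157.2] normal [-0.004  0.002  1.   ] res 2.4 24
```

View pics/top13.png

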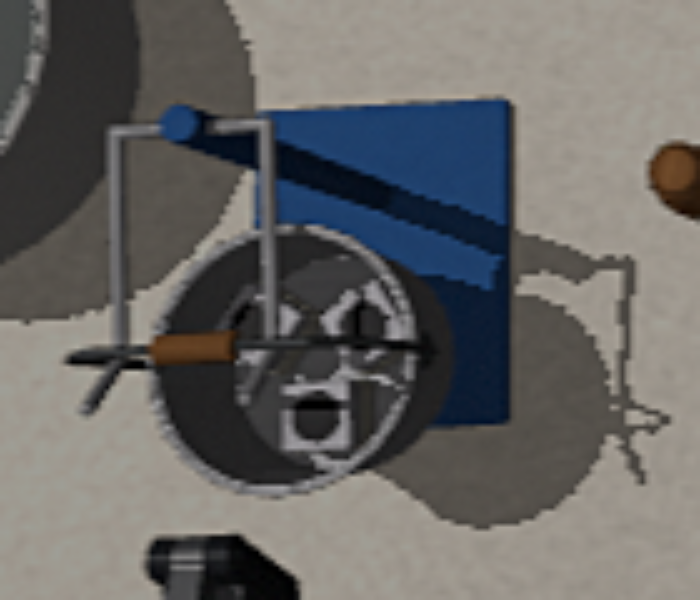

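The bail rests in both prongs with the sleeve between them at (195,347). The pail hangs level and still with all three tins inside, and the carton lies flat and centred in the tray.

```bash
python3 -c "
from rig import sign_off
print(sign_off())"
```

```text
the job is handed in; nothing more can be done
None
```

The pail is hanging on the double hook with all three tins inside, and the carton lies flat in the tray. I handed the job in at about 44 s; no verdict was reported.

**What I did, in order:**
1. I lifted the carton off the pail and laid it in the tray.
2. I put the three tins in the pail; no fourth was visible in either camera.
3. I gripped the bail's sleeve and swung it upright while the pail stood on the counter.
4. I lifted the pail by the grip, brought it to the hook from the front, lowered the wire into both prongs and let go.

**Last checks:**
- **Bail:** the sleeve centre is about 97 mm out from the post and within about 2 mm of the prongs' mid-line. It sits at about 256 mm, which is the seat height.
- **Pail:** the rim is level to about 0.02 rad or better and showed no visible sway between two looks about 1.5 s apart.
- **Carton:** it is centred in the tray to within 1 mm, with its top at 44.8 mm, so its centre is about 25 mm up.
- **Bystanders:** they look unmoved by eye; I did not measure them.
- **Robot:** it is standing clear of everything.

**Small disagreements:**
- The scene camera placed the sleeve about 5 mm nearer the post than the top camera did. Both readings are within tolerance.
- The tool picked up about 1.5° of tilt over the run, which I allowed for in the moves.
- While the bail was upright the tool pressed it down with about 12 N, and the pail did not move noticeably.

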